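# Turn the planed face of a branch section up under the stereo microscope

## Task

The branch section in the V rests under the stereo microscope has rolled, so its pale planed face looks off to one side. Roll it in the rests, without lifting it out of them, until the planed face looks straight up at the lens and lies level, and let go; then swing the hinged keeper strap over and down across the planed face so that it cannot roll again. Do not bump the microscope's head or move the dish, the beaker or the notebook.

Things in the scene. Friction and masses are not known exactly. Their poses are not given: they have to be found in the camera images.
- microscope: Stand of a stereo microscope, cream base plate 22 mm thick, fixed. Origin on the bench straight below the lens; z up, x along the branch and away from the robot, y to the pillar side. The base spans x -120 to 120, y -130 to 190 mm; a steel pillar 28 mm thick, 400 mm high, stands at x 30, y 150 mm.
- head: Head, fixed, frame as microscope. Ring lamp 96 mm across over the origin, underside 210 mm above the bench; cream pod from 253 to 333 mm up, 68 mm to each side in x (zoom knobs to 75), 56 in y; eyepieces rise to -y, to 420 mm; an arm joins it to the pillar. It overhangs rests, branch and strap, so the tool must come in leaning, hand back to the microscope's -x.
- rest_mid (a point): Point at x 0, y 0 of the microscope, 85 mm above the bench, on the line where the axis of a branch lies when seated; axes of the microscope. Two fixed aluminium V rests (90 degree V, each 18 mm thick, 74 mm wide in y, top edges 81 mm above the bench) stand centred at x -45 and 50 mm, on a foot plate whose top is at 32 mm and which ends at x -75 mm.
- branch_mid (a point): Loose branch section, mid-length on its axis: round stick, dark bark, 44 mm diameter, 190 mm long, 0.15 to 0.26 kg, one pale planed flat along its whole length, 28 mm wide, 17 mm from the axis. x along the axis, away from the robot; z square out of the flat (z up = flat up). It starts in the rests turned 26 to 63 degrees about its x, flat looking to the microscope's -y; it stays as left.
- branch_grip (a point): Point on the branch's axis 22 mm from its end nearest the robot, about 90 mm from the lens axis, in the free overhang (60 mm long from the near rest's face): a good place to grasp it across. Axes of branch_mid. Below it are only the base plate, top 22 mm above the bench, and the end of the foot plate.
- strap_hinge (a point): Hinge pin centre of the keeper strap, fixed on the +y side of the V rest nearest the robot: 106 mm above the bench, 41 mm to +y of the branch's axis. The pin lies along the microscope's x; axes of the microscope. Hinge ears beside the strap reach 13 mm either way in x and 5 mm above this point.
- strap_tip (a point): Red thumb pad (18 x 18 mm) at the free end of the keeper strap, a steel bar 16 mm wide along x, 6 mm thick, reaching 76 mm from the hinge. This point is in mid thickness, 67 mm from the hinge; its z leaves the face that is upper when down, where the pad stands 4 mm proud; its y runs from tip to hinge.
- strap (a joint): Angle of the keeper strap, rad: 0 = down on its stop, level across the branch, pointing to the microscope's -y, underside 1 mm above the level planed face; pi/2 = straight up; starts at 1.75 to 2.15, leaning back to +y. A stiff hinge (about 1 N at the tip) keeps it where it is left. It comes fully down only when the planed face is up.
- branch: The branch section as a whole, same origin and axes as branch_mid.
- dish: Glass petri dish, 94 mm across, 16 mm high, loose on the bench at the -y side of the base; origin at the centre of its underside.
- beaker: Clear plastic beaker, 72 mm across, 75 mm high, loose on the bench between the dish and the robot; origin at the centre of its underside.
- notebook: Notebook with a blue pen on it, 210 x 150 x 12 mm, loose on the bench at the +y side of the base; origin at the centre of its underside.
There are look-alikes about, which are no part of the job. What is shaped like the part that bears branch_mid but orange, purple or red is not meant.

How it is judged (in metres and radians):
On the way, in this order (a step that is already met when the one before it is completed fails the run):
1. the branch lies in the V rests, let go, with its planed face up and level (angle between branch_mid's own z axis and vertical below 0.12 rad and y of branch_mid in the frame of microscope between -0.006 and 0.006 m and z of branch_mid in the frame of microscope between 0.079 and 0.09 m and x of branch_mid in the frame of microscope between -0.045 and 0.01 m and angle between the x axis of branch_mid and the x axis of microscope, either way round below 0.08 rad and contact force between branch and the fingers below 0.3 N), for 0.3 s.
2. the keeper strap is down across the planed face (value of joint strap below 0.12 rad and angle between branch_mid's own z axis and vertical below 0.12 rad), for 0.2 s.
At the end, for the whole second after the job is handed in: The branch is at rest in both V rests (axis within 6 mm of the rests' centre line and seated height, within 0.08 rad of their direction, not shifted more than about 20 mm along), its planed face up and level within 0.12 rad (7 degrees), and the keeper strap is down to within 0.12 rad of its stop (all of step 2 and y of branch_mid in the frame of microscope between -0.006 and 0.006 m and z of branch_mid in the frame of microscope between 0.079 and 0.09 m and x of branch_mid in the frame of microscope between -0.045 and 0.01 m and angle between the x axis of branch_mid and the x axis of microscope, either way round below 0.08 rad and linear speed of branch below 0.02 m/s and velocity of joint strap between -0.1 and 0.1 rad/s); the robot touches nothing.
It fails at once if the branch is lifted out of the rests (z of branch_mid in the frame of microscope above 0.115 m).
It fails at once if the microscope's head is bumped (contact force between head and anything else above 5 N).
It fails at once if the dish is moved (distance of dish from where it was at the start of the episode above 0.03 m).
It fails at once if the beaker is moved (distance of beaker from where it was at the start of the episode above 0.03 m).
It fails at once if the notebook is moved (distance of notebook from where it was at the start of the episode above 0.03 m).
It also fails if it takes over 51 s, if anything falls off the work surface, if the arm or the gripper's body presses on something with over 40 N, if the wrist force passes 120 N, or if a joint passes its speed limit or range.

## Robot

A 6-joint arm with a two-finger parallel gripper is mounted at the origin on the work surface. World frame = base frame: x ahead of the robot, y to its left, z up, the work surface at z = 0. Lengths are in m, angles in degrees, forces in N, time in s.
With the tool pointing down it reaches from about 0.35 to 0.875 m from the base axis. Payload 4.2 kg.
Tool frame: the origin (TCP) lies between the finger pads; the fingertips stand 14 mm ahead of it and the grasp point (between the pads) lies 5 mm behind it (r.tcp_to_tips is the distance from the TCP to the fingertips, in m); y points along the fingers, x is the direction in which the jaws open and shut, and the axes are right-handed (so a half turn about y gives the same grasp; the last joint's range is limited). The gripper opens to 87 mm and grips with 3 to 60 N. Pads are 19 mm wide; open, the fingers measure 117 mm over their backs; the gripper's body (75 mm by 190 mm) begins 51 mm behind the grasp point.
Start: joints at [87.468, 22.042, 0.453, 0, -68.411, -14.817], TCP at [0.186, 0.597, 0.21] pointing down, gripper open.
Joint ranges: [-179.83, 179.83], [-69.29, 118.12], [-61.27, 80.66], [-181.25, 117.63], [-171.15, -9.14], [-177.46, 177.46]. Speed limits (degrees/s): [159.86, 159.86, 180, 180, 180, 180].

## Interface

Orientations are given as a 3x3 rotation matrix whose columns are the frame's x, y, z axes.
In Python, from station import sense, optics, ticket, r gives the robot as it stands.
- The arm moves only by the tool carry_out, never from a script. Its argument "steps" is a list that holds one entry, the list of rows, each a list of 6 numbers: the shift along the world's x, y, z in cm, then the turn, a rotation vector about the world's x, y, z in rad. A call has 1 to 20 rows; each row is the pose to reach, as a shift and turn from the pose commanded when the call began; what a row does not reach only later rows make up. A row lasts 1/8 s, in which the tool goes at most 62.5 mm and 10.7 degrees, less where a joint would pass 70% of its speed; a pose out of reach is approached as far as the arm can. A call with a gripper value outside its range is refused whole. "fingers" is the closure in counts, from 0 (fully open) to 255 (shut), set as the call begins (left out, the last holds). The fingers move at their own pace and stop on an object; the grip force is fixed at half the most. Time passes only in rows, so rows that repeat a pose let the fingers close. It gives the time, the measured TCP pose, the force and the opening at its end, in the units of the state.
- sense(): the state, without advancing time (a new reading comes with each control period).
- optics.capture(name): name is "side" or "top"; returns a dict with "image" (384x512x3 uint8, red, green, blue), "fov_y" (degrees; the focal length in pixels is half the picture's height over the tangent of half this angle, whatever the lens; pixels are square), "cx", "cy" (the principal point, pixels), "rvec" (rotation vector, rad) and "tvec" (3), from world to camera coordinates, as OpenCV has them. Camera axes: x right, y down, z forward; pixel columns grow to the right and rows downward; lengths in m; the calibration is good to about 2 mm. A picture is of the moment at which its call begins. There is no depth.
- ticket.finish_job(): hands the job in, once; it reports no verdict.
The state is a dict: "time_s": time; "joints": joint angles; "joint_velocities": joint speeds; "effort": joint torques, N m; "tcp_pos": TCP position; "ee_rot": TCP orientation; "wrist_force": force on the tool from outside, world axes, zero at the start; "moment": the same for the moment, N m; "gripper_width": opening from 0.0 (shut) to 1.0 (fully open).
Only numpy, scipy, OpenCV 4.12 (cv2) and the standard library are available. Lean on these libraries where they do the work, as an engineer would, in place of code of your own. Each camera call takes 0.05 s, during which the arm holds its last target.

## Working session

There is one attempt and no reset: what is moved stays moved. The work goes in short steps, Python scripts to look and compute and a tool call to move; the robot and the scene stay as the last step left them, time stands still between calls to the robot, and variables do not carry over. Pictures are saved under pics/ and viewed, and the job is handed in when it is done.

Besides the shell and the picture viewer there is one more tool, called after ">>>" by a JSON object that holds its "method" and its "body", one argument or row to a line. carry_out: Moves the arm, as the interface text tells. Its arguments: {"type":"object","properties":{"steps":{"type":"array","items":{"type":"array","items":{"type":"array","items":{"type":"number"}}}},"fingers":{"type":"number"}},"required":["steps"]}

```bash
mkdir -p pics; ls
python3 - <<'E'
from station import sense, optics, ticket, r
import cv2,numpy as np
s=sense(); print({k:np.round(v,3).tolist() for k,v in s.items()})
for n in ("side","top"):
    c=optics.capture(n); cv2.imwrite(f"pics/{n}0.png",c["image"][:,:,::-1])
    R=cv2.Rodrigues(np.array(c["rvec"]))[0]; t=np.array(c["tvec"]).ravel()
    print(n,c["fov_y"],c["cx"],c["cy"],(-R.T@t).round(3),R.round(3).tolist(), [k for k in c])
E
```

```text
pics
{'time_s': 0.0, 'joints': [87.467, 22.092, 0.379, -0.031, -68.413, -14.816], 'joint_velocities': [-0.002, -0.043, -0.037, -0.08, 0.022, 0.029], 'effort': [0.0, -39.067, 18.74, 4.22, 0.011, -0.0], 'tcp_pos': [0.186, 0.596, 0.209], 'ee_rot': [[-0.298, -0.001, 0.954], [-0.954, -0.002, -0.298], [0.002, -1.0, 0.0]], 'wrist_force': [-0.087, -0.373, 0.498], 'moment': [-0.006, 0.014, 0.026], 'gripper_width': 0.999}
side 50.280463911760926 257.9494419602929 194.02122804443434 [0.137 0.647 0.76 ] [[-0.783, -0.622, -0.012], [-0.405, 0.525, -0.749], [0.472, -0.582, -0.663]] ['image', 'fov_y', 'cx', 'cy', 'rvec', 'tvec']
top 46.35283053741078 258.35073346873895 186.3312838980088 [0.415 0.065 1.357] [[0.004, -1.0, 0.014], [-0.987, -0.007, -0.16], [0.16, -0.013, -0.987]] ['image', 'fov_y', 'cx', 'cy', 'rvec', 'tvec']
```

View pics/side0.png

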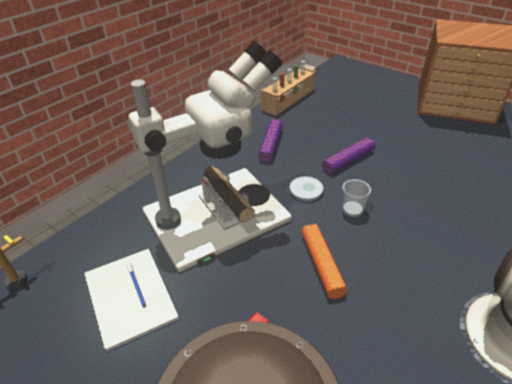

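View pics/top0.png

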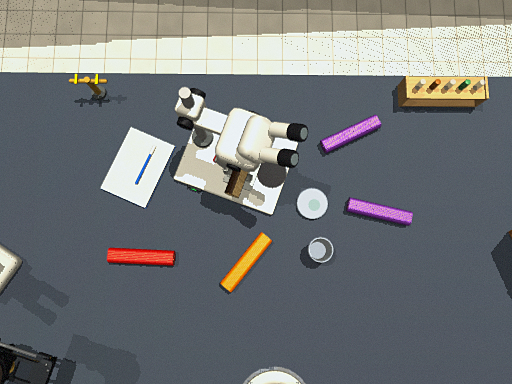

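The side view shows the microscope base around (215,215), with the dark bark branch at (232,195). In the top view the base is around (235,165) and the branch end shows at (235,182). The purple, orange and red sticks are look-alikes. I'll enlarge to confirm.

Run:
```python
import cv2
a=cv2.imread("pics/side0.png")[150:270,130:310]; cv2.imwrite("pics/side0z.png",cv2.resize(a,None,fx=4.4,fy=4.4,interpolation=cv2.INTER_CUBIC))
a=cv2.imread("pics/top0.png")[80:225,165:335]; cv2.imwrite("pics/top0z.png",cv2.resize(a,None,fx=4,fy=4,interpolation=cv2.INTER_CUBIC))
```

```text
(no output)
```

View pics/side0z.png

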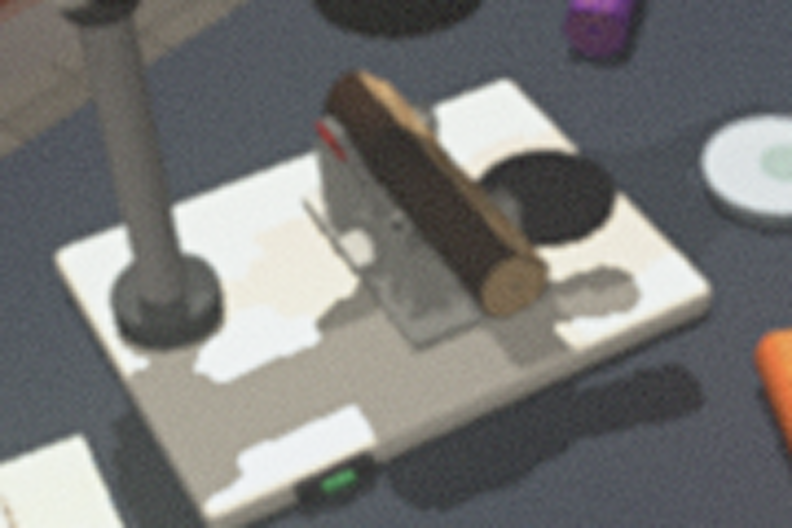

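View pics/top0z.png

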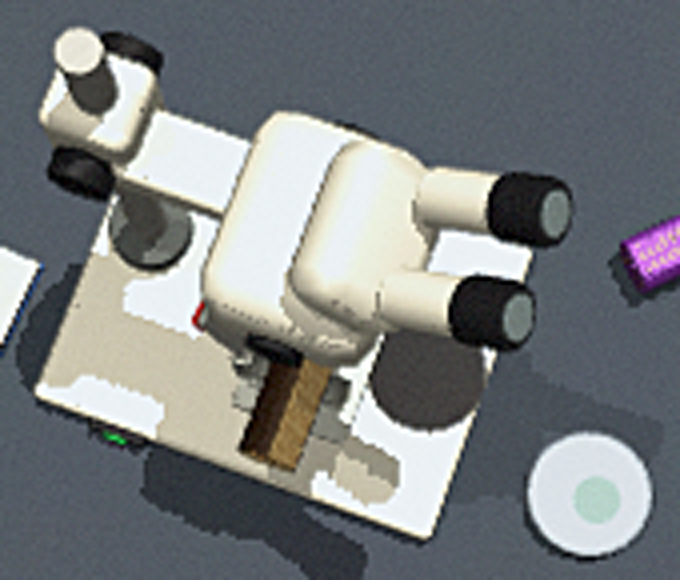

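```bash
cat > h.py <<'E'
import cv2,numpy as np
from station import optics,sense
def cam(n):
    c=optics.capture(n); h=c["image"].shape[0]
    f=h/2/np.tan(np.radians(c["fov_y"]/2))
    K=np.array([[f,0,c["cx"]],[0,f,c["cy"]],[0,0,1]])
    R=cv2.Rodrigues(np.array(c["rvec"]))[0]; t=np.array(c["tvec"]).ravel()
    return dict(img=c["image"],K=K,R=R,t=t,C=-R.T@t)
def ray(c,p):
    d=c["R"].T@np.linalg.inv(c["K"])@np.array([p[0],p[1],1.]); return d/np.linalg.norm(d)
def plane(c,p,z):
    d=ray(c,p); return c["C"]+d*(z-c["C"][2])/d[2]
def tri(c1,p1,c2,p2):
    d1,d2=ray(c1,p1),ray(c2,p2)
    A=np.stack([d1,-d2],1); s=np.linalg.lstsq(A,c2["C"]-c1["C"],rcond=None)[0]
    a=c1["C"]+s[0]*d1;b=c2["C"]+s[1]*d2
    return (a+b)/2,np.linalg.norm(a-b)
def proj(c,P):
    P=np.atleast_2d(P); q=(c["R"]@P.T).T+c["t"]; q=(c["K"]@q.T).T; return q[:,:2]/q[:,2:]
E
python3 - <<'E'
from h import *
s=cam("side");t=cam("top")
S=lambda x,y:(130+(x+.5)/4.4-.5,150+(y+.5)/4.4-.5)
T=lambda x,y:(165+(x+.5)/4-.5,80+(y+.5)/4-.5)
z=.022
print("side L,T,R,B")
for p in [(60,255),(505,85),(710,285),(215,515)]: print(plane(s,S(*p),z).round(4))
print("top nearL, nearR, farR")
for p in [(38,392),(430,535),(533,245)]: print(plane(t,T(*p),z).round(4))
print("dish",plane(t,T(590,493),.016),plane(s,S(770,165),.016))
print("red",tri(s,S(330,140),t,T(200,315)))
print("end c",plane(s,S(515,285),.085),"top", plane(t,T(270,460),.085))
E
```

```text
side L,T,R,B
[0.8684 0.2265 0.022 ]
[ 0.7628 -0.063   0.022 ]
[0.5461 0.0095 0.022 ]
[0.6507 0.305  0.022 ]
top nearL, nearR, farR
[0.6556 0.301  0.022 ]
[0.5492 0.0052 0.022 ]
[ 0.7729 -0.074   0.022 ]
dish [ 0.58226069 -0.11582004  0.016     ] [ 0.58178358 -0.10811736  0.016     ]
red (array([0.68272072, 0.16720512, 0.16693318]), np.float64(0.0013478974562308147))
end c [0.59372691 0.12778629 0.085     ] top [0.595985   0.12254012 0.085     ]
```

View pics/s1.png

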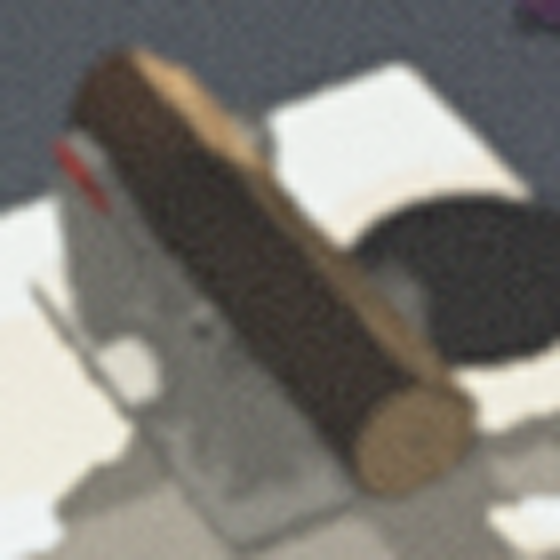

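View pics/t1.png

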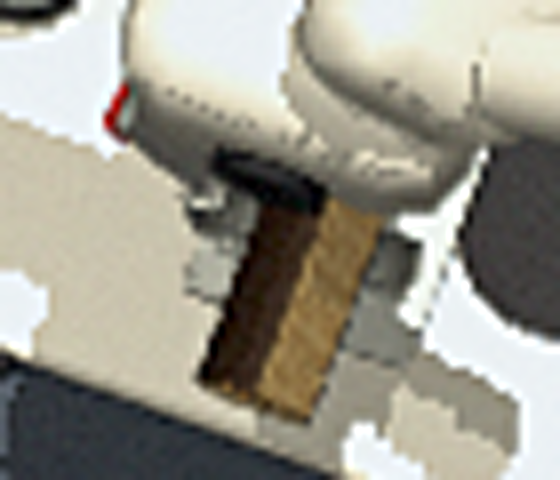

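The side crop shows the near end face centred at about (412,440) with the red pad edge-on. In the top crop the bark's left corner is at (203,378), the bark/flat crease at (262,395) and the flat's far corner at (312,418). Only this stick has dark bark and sits in the rests, so it is the one meant.

Run:
```python
from h import *
s=cam("side");t=cam("top")
S=lambda x,y:(195+(x+.5)/8-.5,160+(y+.5)/8-.5)
T=lambda x,y:(200+(x+.5)/8-.5,145+(y+.5)/8-.5)
P=lambda c,q,z:plane(c,q,z)
L0,L1=P(t,T(203,378),.085),P(t,T(250,235),.085)
C0,C1=P(t,T(262,395),.104),P(t,T(320,225),.104)
F0,F1=P(t,T(312,418),.087),P(t,T(375,240),.087)
for n,a,b in (("L",L0,L1),("C",C0,C1),("F",F0,F1)): print(n,a.round(4),b.round(4),np.degrees(np.arctan2(*(b-a)[[1,0]])))
psi=np.radians(-19.7); ux=np.array([np.cos(psi),np.sin(psi),0]); uy=np.array([-np.sin(psi),np.cos(psi),0])
for n,a in (("L",L0),("L1",L1),("C",C0),("C1",C1),("F",F0),("F1",F1)): print(n,(a@ux).round(4),(a@uy).round(4))
e=plane(s,S(412,440),.085); print("end side",e,e@ux,e@uy)
print("flat far corner tri", tri(s,S(470,395),t,T(312,418)))
print("pad", *[(plane(s,S(*p),.167)) for p in [(60,145),(105,205)]])
# base origin, base edges
for nm,c,pts in (("side",s,[(130+60/4.4,150+255/4.4),(130+505/4.4,150+85/4.4),(130+710/4.4,150+285/4.4),(130+215/4.4,150+515/4.4)]),("top",t,[(165+38/4,80+392/4),(165+430/4,80+535/4),(165+533/4,80+245/4)])):
    for p in pts:
        q=plane(c,p,.022); print(nm,(q@ux).round(4),(q@uy).round(4))
```

```text
L [0.604  0.1432 0.085 ] [0.6562 0.1272 0.085 ] -17.107156275664277
C [0.5952 0.1212 0.104 ] [0.6564 0.1014 0.104 ] -17.90235975000946
F [0.5895 0.104  0.087 ] [0.6543 0.0821 0.087 ] -18.688320617642642
L 0.5204 0.3384
L1 0.5749 0.3409
C 0.5196 0.3147
C1 0.5838 0.3168
F 0.52 0.2966
F1 0.5884 0.2978
end side [0.59446094 0.12910402 0.085     ] 0.5161471105471634 0.3219375923397878
flat far corner tri (array([0.59059581, 0.10467059, 0.08686782]), np.float64(0.00250686216286056))
pad [0.69604403 0.16084463 0.167     ] [0.66729892 0.17229455 0.167     ]
side 0.7392 0.5056
side 0.7372 0.1978
side 0.5093 0.193
side 0.5083 0.5062
top 0.5151 0.5029
top 0.5146 0.1886
top 0.7519 0.1894
```

```bash
cat > m.py <<'E'
from h import *
from scipy.spatial.transform import Rotation as Ro
psi=np.radians(-19.5); M=Ro.from_euler('z',psi).as_matrix()
G=np.array([.6159,.1183,.085])           # grip point, m(-90,0,85)
O=G+M@np.array([.090,0,-.085])
def w(p): return O+M@np.array(p)/1000
def toM(P): return (M.T@(np.array(P)-O))*1000
def tool(al,th,yaw=0):
    a=np.radians(al); y=np.array([np.cos(a),0,-np.sin(a)]); x=np.array([0,-1.,0]); z=np.cross(x,y)
    R=np.stack([x,y,z],1)
    return M@Ro.from_euler('x',th,degrees=True).as_matrix()@Ro.from_euler('z',yaw,degrees=True).as_matrix()@R
def move(P,R):
    s=sense(); d=(np.array(P)-s["tcp_pos"])*100; rv=(Ro.from_matrix(R)*Ro.from_matrix(np.array(s["ee_rot"])).inv()).as_rotvec()
    return np.r_[d.round(2),rv.round(3)].tolist(), np.degrees(np.linalg.norm(rv)).round(1)
E
python3 - <<'E'
from m import *
s=cam("side");t=cam("top")
print("O",O)
print("beaker",plane(t,(319,251),.0), toM(plane(t,(319,251),0)),toM(plane(s,(355,207),.0)))
print("dish",toM(plane(t,(312,203),.008)))
print("pad",toM(tri(s,(204.5,182),t,(215,159))[0]))
R=tool(50,22)
g=G+.005*R[:,1]
print(R.round(3).tolist())
for d in (.12,.0): print(d,(g-d*R[:,1]).round(4),move(g-d*R[:,1],R))
E
```

```text
O [0.70073773 0.08825738 0.        ]
beaker [ 0.43892547 -0.13650898  0.        ] [-171.76654917 -299.26882554    0.        ] [-1.71676954e+02 -3.01102865e+02 -1.11022302e-13]
dish [ -42.7476446 -232.3677935    8.       ]
pad [-43.71114164  67.9764565  165.09901671]
[[-0.31, 0.702, 0.642], [-0.874, 0.056, -0.483], [-0.375, -0.71, 0.596]]
0.12 [0.5352 0.1119 0.1667] ([34.89, -48.46, -4.33, 0.132, -0.771, -0.169], np.float64(45.9))
0.0 [0.6194 0.1186 0.0814] ([43.31, -47.79, -12.85, 0.132, -0.771, -0.169], np.float64(45.9))
```

>>> {"method": "carry_out", "body": {
  "steps": [
    [[6,-8,4,0,0,0],[12,-16,7,0.03,-0.18,-0.04],[17,-22,7,0.06,-0.35,-0.08],[22,-28,7,0.08,-0.45,-0.1],[26,-34,6,0.1,-0.6,-0.13],[30,-40,4,0.12,-0.7,-0.15],[33,-45,0,0.132,-0.771,-0.169],[34.9,-48.5,-4.3,0.132,-0.771,-0.169],[34.9,-48.5,-4.3,0.132,-0.771,-0.169],[34.9,-48.5,-4.3,0.132,-0.771,-0.169],[34.9,-48.5,-4.3,0.132,-0.771,-0.169],[34.9,-48.5,-4.3,0.132,-0.771,-0.169]]
  ],
  "fingers": 0
}}

```text
time_s: 1.9
tcp_pos: [0.5213, 0.1428, 0.2288]
ee_rot: [[-0.364, 0.659, 0.658], [-0.875, -0.001, -0.483], [-0.318, -0.752, 0.578]]
wrist_force: [-0.5, -0.0, -0.3]
gripper_width: 0.997
```

Run:
```python
from m import *
s=sense(); print(s["joints"],s["joint_velocities"])
R=tool(50,22); g=G+.005*R[:,1]
print(move(g-.12*R[:,1],R))
```

```text
[ 12.24427454  -2.98748756 -56.69019707 117.61491028  -9.17389602
 -66.08917121] [-6.80830093  8.837127    3.16959473  0.32768617  0.43634307  6.15909866]
([1.39, -3.1, -6.22, 0.042, -0.059, 0.039], np.float64(4.7))
```

Run:
```python
from m import *
R=tool(70,15); g=G+.005*R[:,1]
for d in (.12,.0): print(d,(g-d*R[:,1]).round(4),move(g-d*R[:,1],R))
```

```text
0.12 [0.5695 0.1051 0.1894] ([4.82, -3.78, -3.95, 0.048, 0.296, 0.142], np.float64(19.0))
0.0 [0.6179 0.1189 0.0805] ([9.66, -2.4, -14.84, 0.048, 0.296, 0.142], np.float64(19.0))
```

>>> {"method": "carry_out", "body": {
  "steps": [
    [[2,-2,0,0.02,0.15,0.07],[4.8,-3.8,-4,0.048,0.296,0.142],[4.8,-3.8,-4,0.048,0.296,0.142],[4.8,-3.8,-4,0.048,0.296,0.142],[4.8,-3.8,-4,0.048,0.296,0.142]]
  ]
}}

```text
time_s: 2.52
tcp_pos: [0.5871, 0.0868, 0.2172]
ee_rot: [[-0.36, 0.513, 0.779], [-0.899, 0.031, -0.436], [-0.248, -0.858, 0.45]]
wrist_force: [0.6, -1.2, 0.7]
gripper_width: 0.999
```

Run:
```python
from m import *
s=sense(); print(s["joints"],s["joint_velocities"],toM(s["tcp_pos"]))
R=tool(70,15); g=G+.005*R[:,1]
for d in (.12,.0): print(d,(g-d*R[:,1]).round(4),move(g-d*R[:,1],R))
c=cam("side"); cv2.imwrite("pics/s2.png",cv2.resize(c["img"][80:300,100:390,::-1],None,fx=2.7,fy=2.7))
```

```text
[ 27.22507864   4.70556782 -41.0223447   38.32176935 -19.49688985
   3.80195965] [  15.15534766   12.15528054   38.00002054 -125.81231816  -29.86127167
  116.22729657] [-106.66183611  -39.26833342  217.23630545]
0.12 [0.5695 0.1051 0.1894] ([-1.76, 1.82, -2.79, 0.056, 0.118, 0.074], np.float64(8.6))
0.0 [0.6179 0.1189 0.0805] ([3.08, 3.2, -13.68, 0.056, 0.118, 0.074], np.float64(8.6))
```

View pics/s2.png

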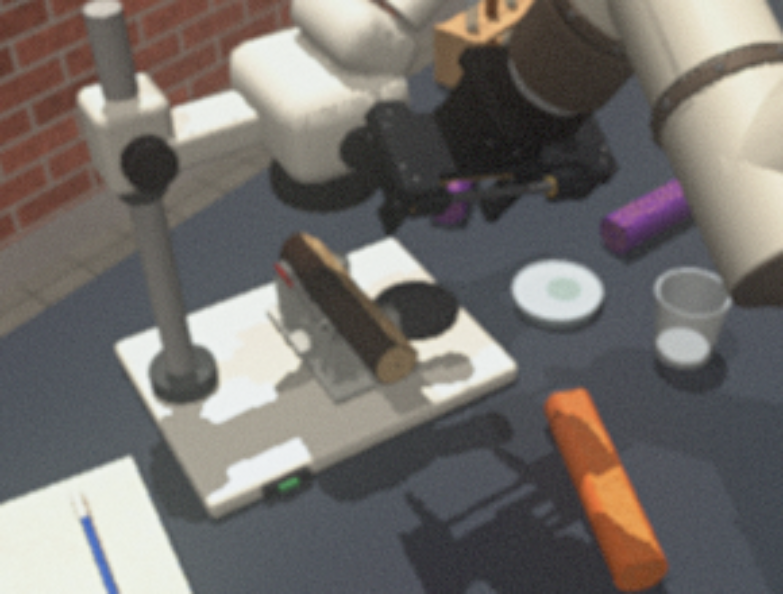

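```bash
cat >> m.py <<'E'
import json
def ld():
    d=json.load(open("cmd.json")); return np.array(d["P"]),np.array(d["R"])
def sv(P,R): json.dump(dict(P=np.array(P).tolist(),R=np.array(R).tolist()),open("cmd.json","w"))
def app(row):
    P,R=ld(); sv(P+np.array(row[:3])/100, Ro.from_rotvec(row[3:]).as_matrix()@R)
def rel(P,R):
    P0,R0=ld(); rv=Ro.from_matrix(R@R0.T).as_rotvec()
    return np.r_[((np.array(P)-P0)*100).round(2),rv.round(3)].tolist()
E
python3 - <<'E'
from m import *
R0=np.array([[-0.298,-0.001,0.954],[-0.954,-0.002,-0.298],[0.002,-1.0,0.0]])
R0=Ro.from_matrix(R0).as_matrix()
sv([.186,.5965,.2095],R0)
app([34.9,-48.5,-4.3,.132,-.771,-.169]); app([4.8,-3.8,-4,.048,.296,.142])
P,R=ld(); s=sense(); print(P,s["tcp_pos"]); print(np.degrees(Ro.from_matrix(R@np.array(s["ee_rot"]).T).magnitude()))
R=tool(70,15); g=G+.005*R[:,1]
for d in (.12,.0): print(d,rel(g-d*R[:,1],R))
E
```

```text
[0.583  0.0735 0.1265] [0.58718462 0.0866953  0.21592419]
9.197754190375342
0.12 [-1.35, 3.16, 6.29, -0.058, 0.053, -0.021]
0.0 [3.49, 4.54, -4.6, -0.058, 0.053, -0.021]
```

>>> {"method": "carry_out", "body": {
  "steps": [
    [[-1.35,3.16,6.29,-0.058,0.053,-0.021],[-1.35,3.16,6.29,-0.058,0.053,-0.021],[-1.35,3.16,6.29,-0.058,0.053,-0.021],[-1.35,3.16,6.29,-0.058,0.053,-0.021]]
  ]
}}

```text
time_s: 3.08
tcp_pos: [0.5732, 0.1161, 0.2795]
ee_rot: [[-0.393, 0.468, 0.791], [-0.903, -0.033, -0.429], [-0.174, -0.883, 0.436]]
wrist_force: [0.0, -0.2, -0.8]
gripper_width: 1.002
```

Run:
```python
from m import *
app([-1.35, 3.16, 6.29, -0.058, 0.053, -0.021])
P,R=ld(); s=sense(); print(P,s["tcp_pos"],s["joints"]); print(np.degrees(Ro.from_matrix(R@np.array(s["ee_rot"]).T).magnitude()), np.array(s["ee_rot"]).round(3).tolist(), tool(70,15).round(3).tolist())
c=cam("side"); cv2.imwrite("pics/s3.png",cv2.resize(c["img"][80:300,100:390,::-1],None,fx=2.7,fy=2.7))
```

```text
[0.5695 0.1051 0.1894] [0.57322757 0.11611998 0.27947489] [ 35.14582707   2.39787766 -30.33700386  28.50501462 -38.44035326
   9.37440534]
9.54353241885388 [[-0.393, 0.468, 0.791], [-0.903, -0.033, -0.429], [-0.174, -0.883, 0.436]] [[-0.322, 0.404, 0.856], [-0.911, 0.115, -0.397], [-0.259, -0.908, 0.33]]
```

View pics/s3.png

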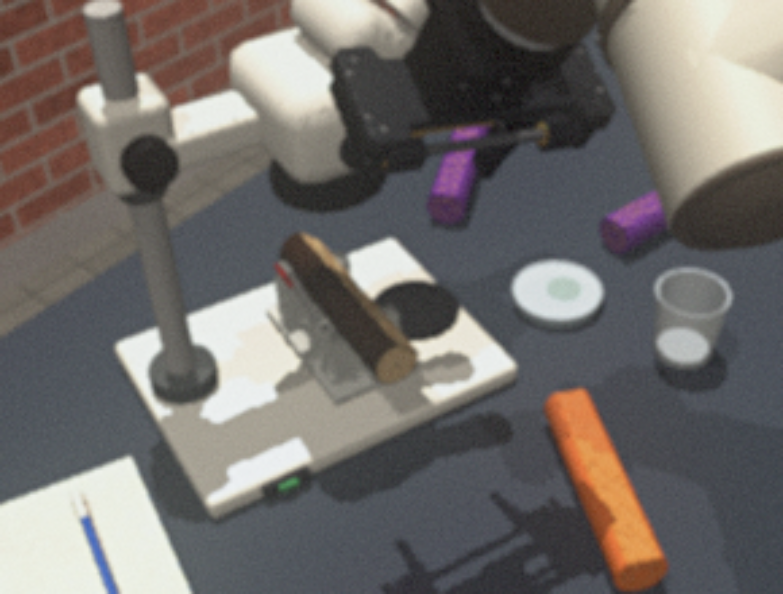

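Run:
```python
from m import *
R=tool(70,15); g=G+.005*R[:,1]
for d in (.1,.06,.0): print(d,move(g-d*R[:,1],R))
```

```text
0.1 ([0.43, -0.83, -10.81, 0.12, 0.067, 0.094], np.float64(9.6))
0.06 ([2.05, -0.37, -14.44, 0.12, 0.067, 0.094], np.float64(9.6))
0.0 ([4.47, 0.32, -19.88, 0.12, 0.067, 0.094], np.float64(9.6))
```

>>> {"method": "carry_out", "body": {
  "steps": [
    [[0.2,-0.4,-4,0.12,0.067,0.094],[0.4,-0.8,-8,0.12,0.067,0.094],[0.4,-0.8,-10.8,0.12,0.067,0.094],[0.4,-0.8,-10.8,0.12,0.067,0.094],[0.4,-0.8,-10.8,0.12,0.067,0.094]]
  ]
}}

```text
time_s: 3.75
tcp_pos: [0.5787, 0.1084, 0.1739]
ee_rot: [[-0.322, 0.407, 0.855], [-0.91, 0.117, -0.398], [-0.262, -0.906, 0.332]]
wrist_force: [0.3, 0.3, 0.5]
gripper_width: 1.0
```

Run:
```python
from m import *
s=sense(); print(s["tcp_pos"],s["joints"],toM(s["tcp_pos"]))
R=tool(70,15); g=G+.005*R[:,1]
for d in (.1,.05,.0): print(d,move(g-d*R[:,1],R))
for n in("side","top"):
  c=cam(n); cv2.imwrite(f"pics/{n}4.png",cv2.resize(c["img"][80:300,100:390,::-1],None,fx=2.7,fy=2.7))
```

```text
[0.57868002 0.10844115 0.17389478] [ 28.98891076   9.12856698 -33.03817343  13.49014475 -23.95877765
  27.6296553 ] [-121.79414802  -21.71764365  173.89477896]
0.1 ([-0.11, -0.11, -0.27, -0.002, 0.003, 0.0], np.float64(0.2))
0.05 ([1.91, 0.47, -4.8, -0.002, 0.003, 0.0], np.float64(0.2))
0.0 ([3.92, 1.04, -9.34, -0.002, 0.003, 0.0], np.float64(0.2))
```

View pics/side4.png

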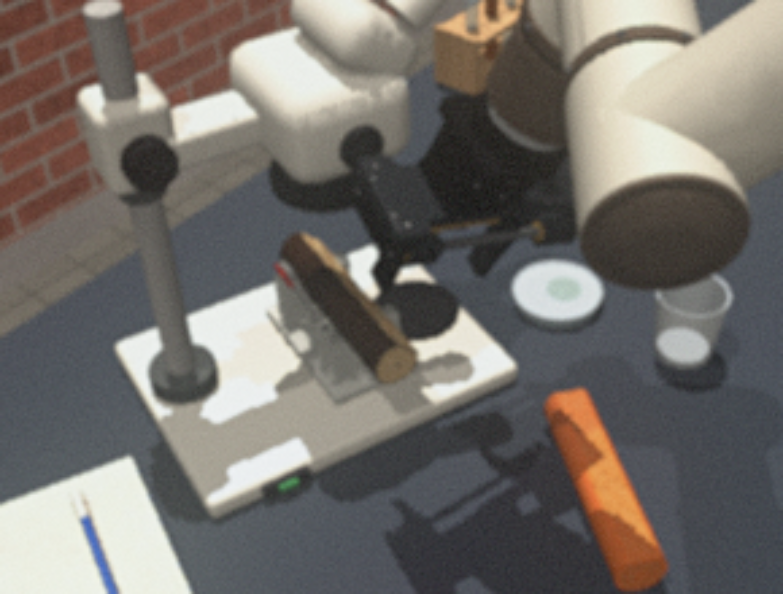

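View pics/top4.png

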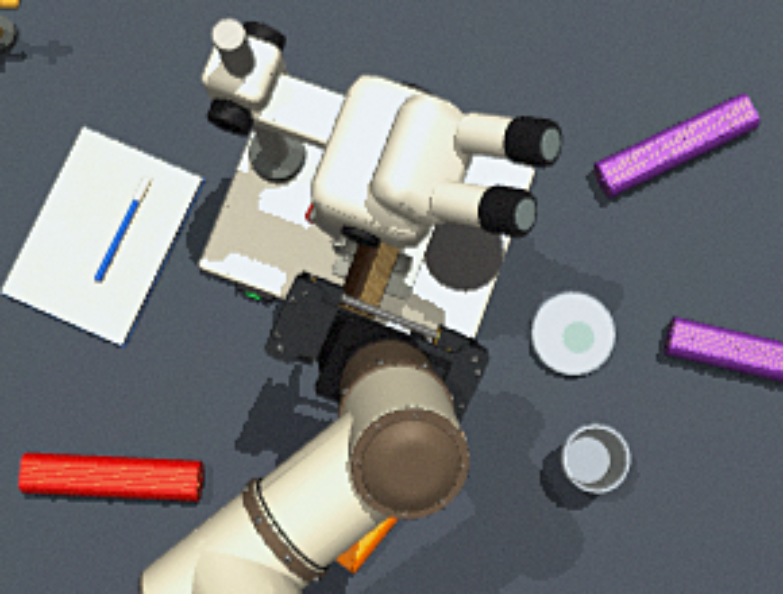

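>>> {"method": "carry_out", "body": {
  "steps": [
    [[1,0.28,-2.2,0,0,0],[2,0.57,-4.5,0,0,0],[3,0.86,-6.8,0,0,0],[4,1.15,-9.1,0,0,0],[4,1.15,-9.1,0,0,0],[4,1.15,-9.1,0,0,0],[4,1.15,-9.1,0,0,0]]
  ]
}}

```text
time_s: 4.72
tcp_pos: [0.6198, 0.12, 0.0864]
ee_rot: [[-0.322, 0.402, 0.857], [-0.91, 0.121, -0.398], [-0.263, -0.908, 0.327]]
wrist_force: [0.2, -0.3, 0.0]
gripper_width: 1.002
```

Run:
```python
from m import *
s=sense(); print(s["tcp_pos"],s["joints"],toM(s["tcp_pos"]))
R=tool(70,15); g=G+.005*R[:,1]
print(move(g,R))
for n in("side","top"):
  c=cam(n); cv2.imwrite(f"pics/{n}5.png",cv2.resize(c["img"][120:260,160:330,::-1],None,fx=4,fy=4,interpolation=2))
```

```text
[0.61979832 0.11998294 0.08639585] [ 26.2072879   19.65508507 -37.52098444  25.76493445  -9.1970194
  17.03198565] [-86.8870614    2.88769193  86.39585199]
([-0.19, -0.11, -0.59, -0.005, -0.001, -0.001], np.float64(0.3))
```

View pics/side5.png

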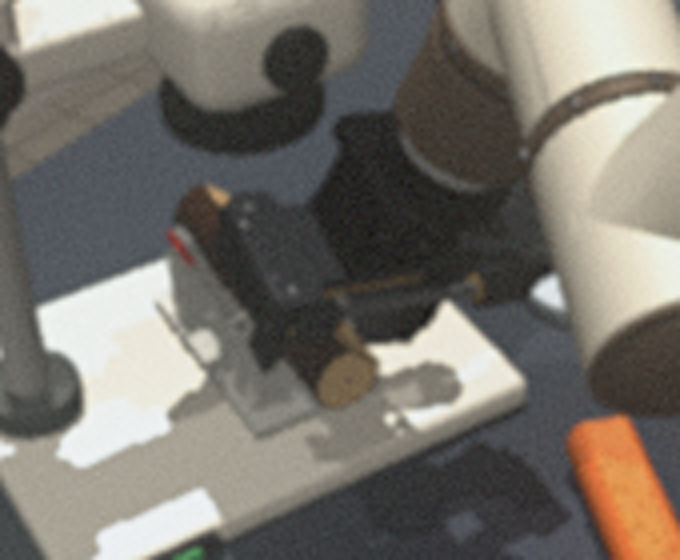

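>>> {"method": "carry_out", "body": {
  "steps": [
    [[-0.1,-0.2,0,0,0,0],[-0.1,-0.2,0,0,0,0],[-0.1,-0.2,0,0,0,0],[-0.1,-0.2,0,0,0,0],[-0.1,-0.2,0,0,0,0],[-0.1,-0.2,0,0,0,0],[-0.1,-0.2,0,0,0,0],[-0.1,-0.2,0,0,0,0]]
  ],
  "fingers": 255
}}

```text
time_s: 5.82
tcp_pos: [0.6183, 0.1177, 0.085]
ee_rot: [[-0.322, 0.4, 0.858], [-0.91, 0.12, -0.397], [-0.262, -0.909, 0.326]]
wrist_force: [-2.6, -0.0, 4.7]
gripper_width: 0.173
```

Run:
```python
from m import *
s=sense(); print(s["tcp_pos"],s["joints"],toM(s["tcp_pos"]),s["wrist_force"],s["gripper_width"]*87)
for n in("side","top"):
  c=cam(n); cv2.imwrite(f"pics/{n}6.png",cv2.resize(c["img"][120:260,160:330,::-1],None,fx=4,fy=4,interpolation=2))
```

```text
[0.61829175 0.11771147 0.08504492] [ 26.08413036  19.65335419 -37.65458314  25.49129479  -9.1790262
  17.41425594] [-87.54898737   0.24361077  85.04492492] [-2.5998699  -0.02362862  4.65902864] 15.066278266266952
```

View pics/side6.png

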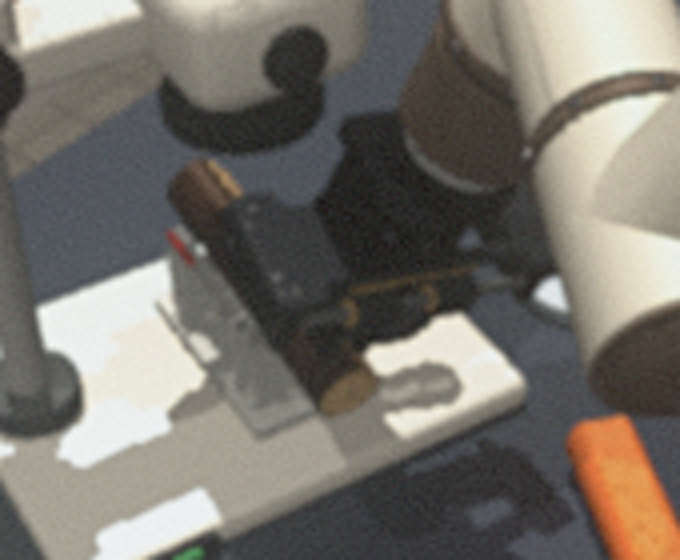

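The grip read 15 mm, so the fingers cammed over the branch and pried it. I'll open to let it settle, then check the geometry.

>>> {"method": "carry_out", "body": {
  "steps": [
    [[0,0,0,0,0,0],[0,0,0,0,0,0],[0,0,0,0,0,0],[0,0,0,0,0,0],[0,0,0,0,0,0],[0,0,0,0,0,0]]
  ],
  "fingers": 0
}}

```text
time_s: 6.68
tcp_pos: [0.6181, 0.1174, 0.0843]
ee_rot: [[-0.323, 0.399, 0.858], [-0.91, 0.119, -0.397], [-0.261, -0.909, 0.325]]
wrist_force: [0.3, -0.1, -0.4]
gripper_width: 0.679
```

Run:
```python
from m import *
s=sense(); P=s["tcp_pos"]; R=np.array(s["ee_rot"]); print(toM(P),s["wrist_force"],s["gripper_width"]*87)
for n in("side","top"):
  c=cam(n); im=cv2.resize(c["img"][120:260,160:330,::-1],None,fx=4,fy=4,interpolation=2)
  cv2.imwrite(f"pics/{n}7.png",im)
  def dot(X,col):
      q=(proj(c,X)[0]-[160,120]+.5)*4-.5; cv2.circle(im,tuple(int(v) for v in q),3,col,-1)
  dot(P,(0,255,0))
  for sg in(-1,1):
      dot(P+.014*R[:,1]+sg*.0435*R[:,0],(0,0,255)); dot(P-.005*R[:,1]+sg*.0435*R[:,0],(255,0,0))
  for x in (-112,-90,-54): dot(w((x,0,85)),(0,255,255)); dot(w((x,22,85)),(255,255,0))
  cv2.imwrite(f"pics/{n}7m.png",im)
```

```text
[-87.60957759  -0.13868495  84.27386412] [ 0.30712946 -0.09944053 -0.4231226 ] 59.040401520149
```

View pics/side7.png

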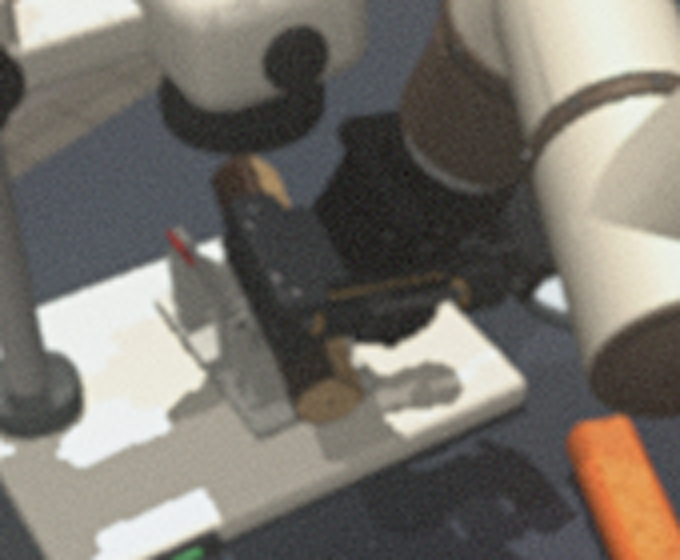

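View pics/side7m.png

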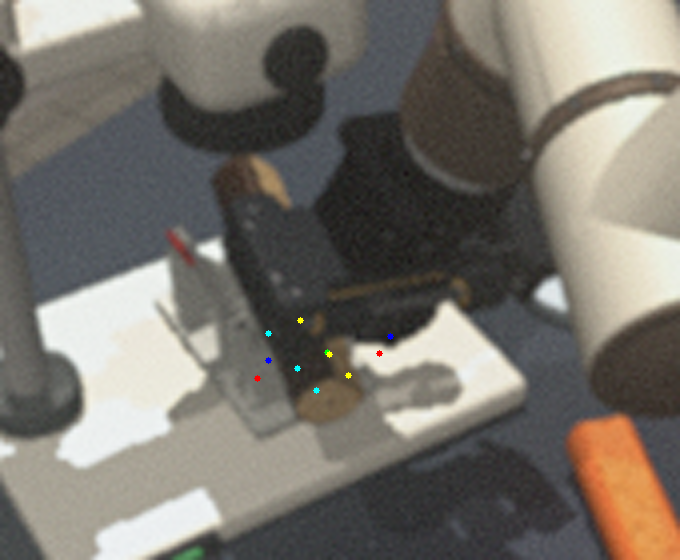

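View pics/top7m.png

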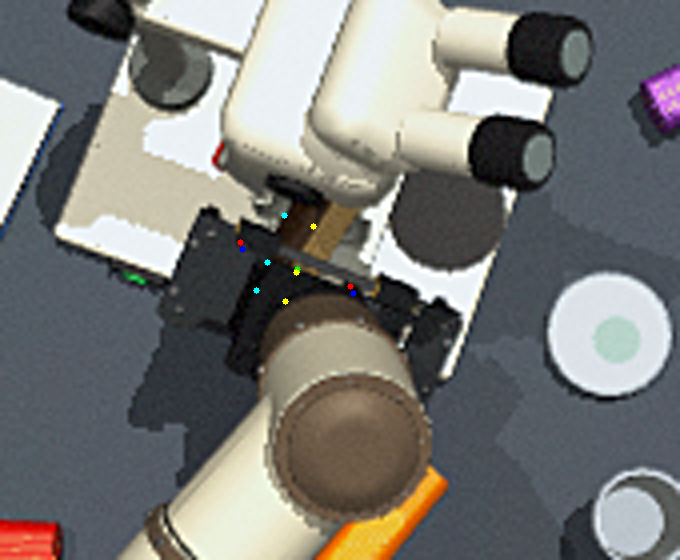

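>>> {"method": "carry_out", "body": {
  "steps": [
    [[0,0,0,0,0,0],[0,0,0,0,0,0],[0,0,0,0,0,0],[0,0,0,0,0,0]]
  ],
  "fingers": 0
}}

```text
time_s: 7.28
tcp_pos: [0.6183, 0.1174, 0.0847]
ee_rot: [[-0.323, 0.4, 0.858], [-0.91, 0.119, -0.398], [-0.261, -0.909, 0.325]]
wrist_force: [0.0, -0.4, -0.3]
gripper_width: 0.996
```

Run:
```python
from m import *
s=sense(); P=s["tcp_pos"]; R=np.array(s["ee_rot"]); print(toM(P),s["wrist_force"],s["gripper_width"]*87)
for n in("side","top"):
  c=cam(n); im=cv2.resize(c["img"][120:260,160:330,::-1],None,fx=4,fy=4,interpolation=2)
  cv2.imwrite(f"pics/{n}8.png",im)
```

```text
[-8.74892136e+01 -3.11907337e-02  8.46548170e+01] [ 0.0188043  -0.36594887 -0.26548079] 86.65527192620125
```

View pics/side8.png

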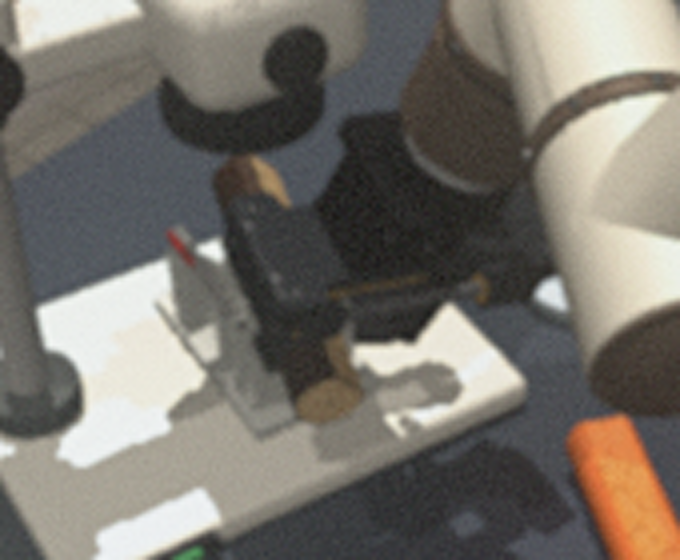

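View pics/top8.png

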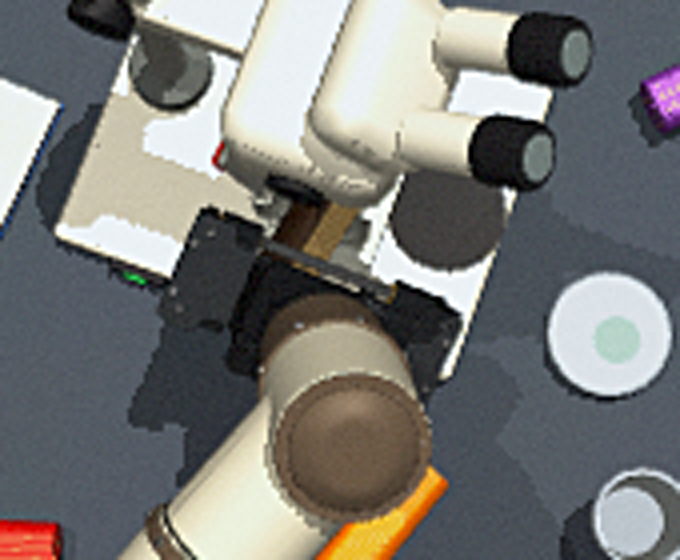

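>>> {"method": "carry_out", "body": {
  "steps": [
    [[-0.6,-0.2,1.4,0,0,0],[-1.2,-0.35,2.7,0,0,0],[-1.8,-0.5,4.1,0,0,0],[-2.4,-0.7,5.4,0,0,0],[-3.6,-1.1,8.2,0,0,0],[-4.8,-1.4,10.9,0,0,0],[-9,-1.4,12,0,0,0],[-13,-1.4,13,0,0,0],[-13,-1.4,13,0,0,0]]
  ]
}}

```text
time_s: 8.5
tcp_pos: [0.4862, 0.1029, 0.2157]
ee_rot: [[-0.321, 0.401, 0.858], [-0.91, 0.121, -0.397], [-0.263, -0.908, 0.326]]
wrist_force: [-0.6, -0.2, 0.9]
gripper_width: 1.0
```

Run:
```python
from m import *
s=sense(); P=s["tcp_pos"]; R=np.array(s["ee_rot"]); print(P,toM(P),s["wrist_force"],s["gripper_width"]*87,s["joints"])
for n in("side","top"):
  c=cam(n); im=cv2.resize(c["img"][130:250,165:305,::-1],None,fx=5,fy=5,interpolation=2)
  cv2.imwrite(f"pics/{n}9.png",im)
```

```text
[0.48615189 0.10289425 0.21565366] [-207.16341035  -57.83290441  215.65365976] [-0.57836663 -0.19489257  0.85810612] 86.98068347272977 [ 35.25121857  -3.34427136 -40.17777002  15.2040145  -30.4310474
  21.06338703]
```

View pics/side9.png

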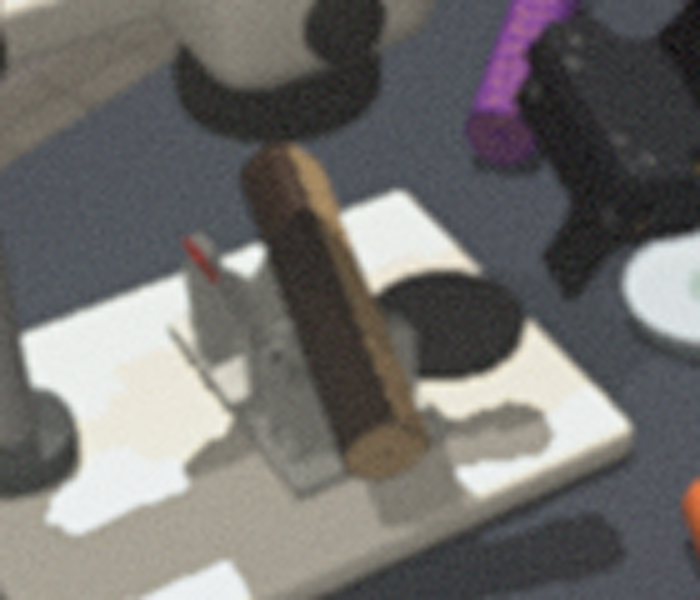

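View pics/top9.png

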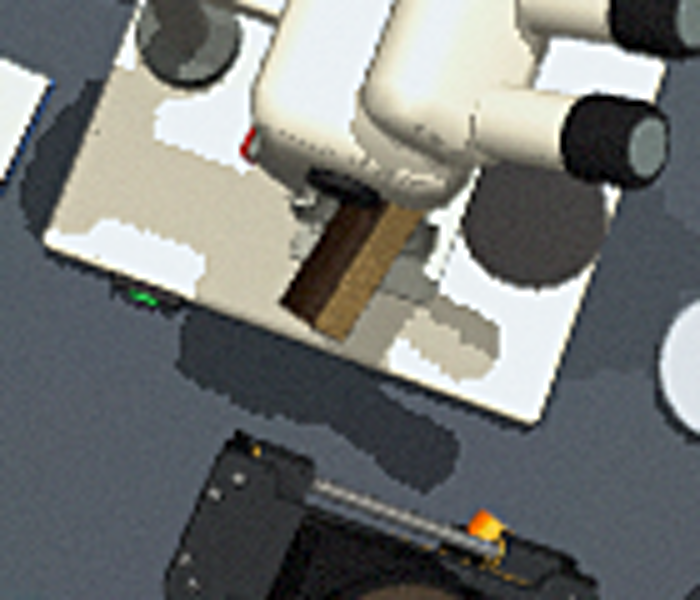

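Run:
```python
from m import *
s=sense(); P=s["tcp_pos"]; R=np.array(s["ee_rot"])
c=cam("side"); im=cv2.resize(c["img"][130:250,215:355,::-1],None,fx=5,fy=5,interpolation=2)
def dot(X,col):
      q=(proj(c,X)[0]-[215,130]+.5)*5-.5; cv2.circle(im,tuple(int(v) for v in q),3,col,-1)
dot(P,(0,255,0))
for sg in(-1,1):
  for d,col in((.014,(0,0,255)),(-.005,(255,0,0)),(-.056,(0,255,255))):
    dot(P+d*R[:,1]+sg*.0435*R[:,0],col)
cv2.imwrite("pics/s10.png",im)
```

```text
(no output)
```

View pics/s10.png

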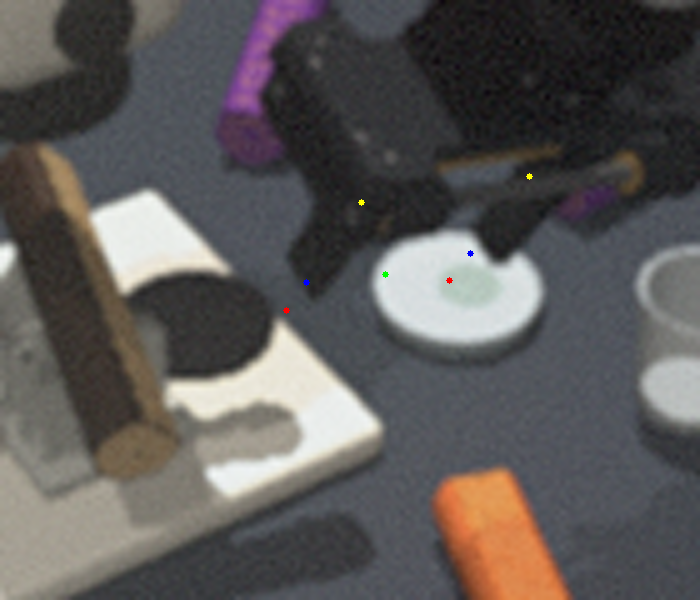

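Run:
```python
from m import *
s=sense(); P=s["tcp_pos"]; R=np.array(s["ee_rot"])
for n,x0,y0 in(("top",185,190),("side",255,90)):
  c=cam(n); im=cv2.resize(c["img"][y0:y0+110,x0:x0+130,::-1],None,fx=6,fy=6,interpolation=2)
  def q(X): return tuple(int(v) for v in ((proj(c,X)[0]-[x0,y0]+.5)*6-.5))
  for d in(-.056,-.156):
    pts=[q(P+d*R[:,1]+a*.095*R[:,0]+b*.0375*R[:,2]) for a,b in((-1,-1),(1,-1),(1,1),(-1,1))]
    cv2.polylines(im,[np.array(pts)],True,(0,255,0) if d>-.1 else (255,0,0),1)
  for sg in(-1,1):
    pts=[q(P+.014*R[:,1]+a*R[:,0]+b*.0095*R[:,2]) for a,b in((sg*.0435,-1),(sg*.0585,-1),(sg*.0585,1),(sg*.0435,1))]
    cv2.polylines(im,[np.array(pts)],True,(0,0,255),1)
  cv2.circle(im,q(P),3,(0,255,255),-1)
  cv2.imwrite(f"pics/{n}11.png",im)
```

```text
(no output)
```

View pics/top11.png

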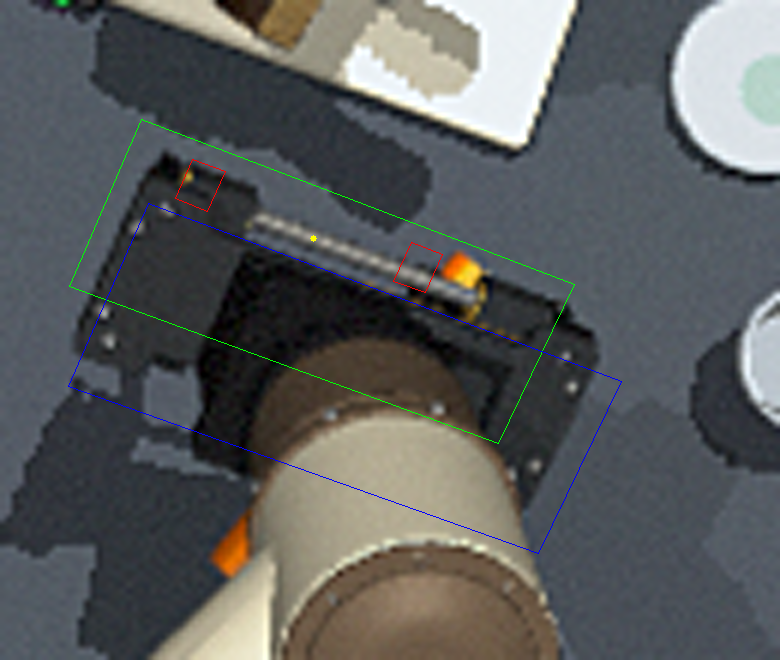

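View pics/side11.png

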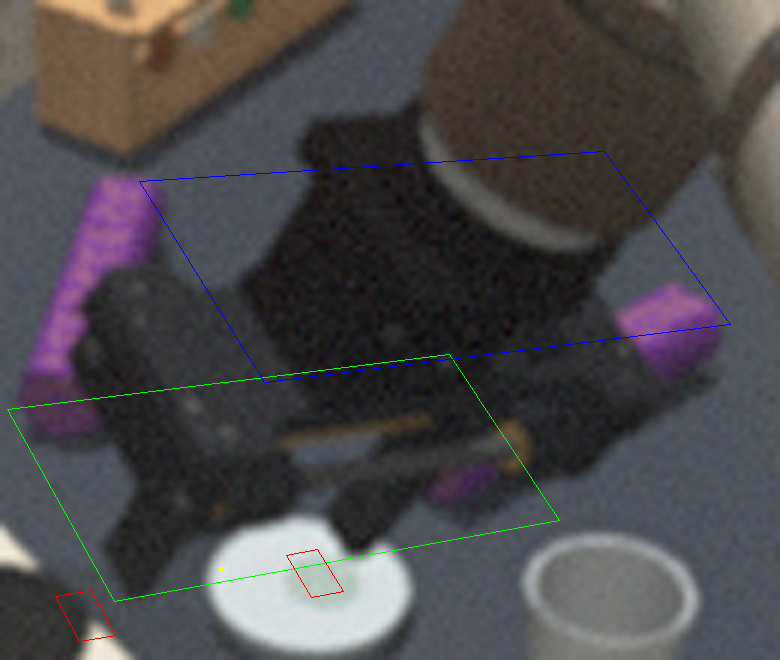

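Run:
```python
from m import *
s=cam("side");t=cam("top")
S=lambda x,y:(165+(x+.5)/5-.5,130+(y+.5)/5-.5)
print("end side z85,75", toM(plane(s,S(385,450),.085)),toM(plane(s,S(385,450),.075)))
print("tri end", [toM(x) if np.size(x)>1 else x for x in tri(s,S(385,450),t,S(314,322))])
for p in((283,303),(318,322),(345,340),(345,200),(385,205),(425,210)): print(p,toM(plane(t,S(*p),.085)))
# far end
print("far flat/bark corner", [toM(plane(s,S(*p),.1)) for p in((250,165),(285,145),(325,175))])
for n,c,x0,y0 in(("side",s,205,150),("top",t,215,165)):
  cv2.imwrite(f"pics/{n}12.png",cv2.resize(c["img"][y0:y0+80,x0:x0+60,::-1],None,fx=9,fy=7.4 if 0 else 9,interpolation=2)[:600])
```

```text
end side z85,75 [-122.57060744   20.33554453   85.        ] [-113.75388098   15.6195524    75.        ]
tri end [array([-110.81553747,   12.92831994,   70.83807659]), np.float64(0.002019775168386781)]
(283, 303) [-108.81040566   31.21497029   85.        ]
(318, 322) [-112.31002247    8.53484357   85.        ]
(345, 340) [-116.81419736   -9.59408078   85.        ]
(345, 200) [-40.26318458  18.66369651  85.        ]
(385, 205) [-35.1573711   -4.06365076  85.        ]
(425, 210) [-30.05259583 -26.78637664  85.        ]
far flat/bark corner [array([ 88.45911466, -20.34026574, 100.        ]), array([ 94.04909998, -44.53060311, 100.        ]), array([ 58.95954382, -49.72631483, 100.        ])]
```

View pics/side12.png

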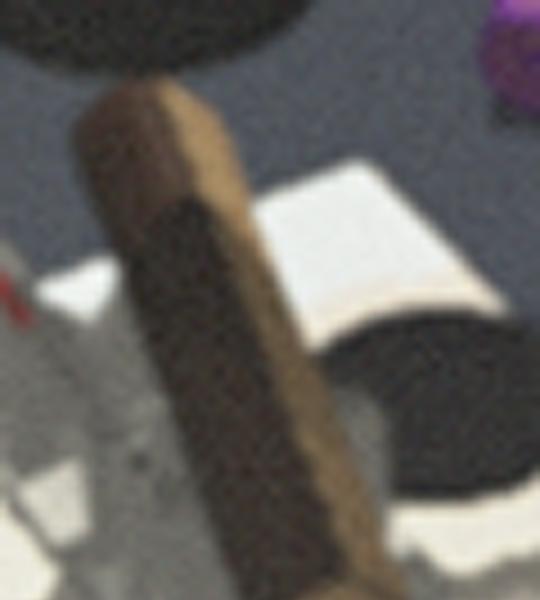

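View pics/top12.png

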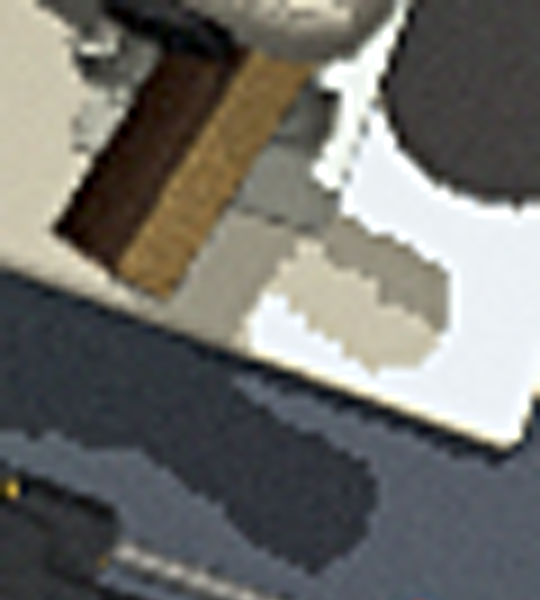

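```bash
cat > prof.py <<'E'
from m import *
def prof(c,A,B,half=45,n=61,t0=.1,t1=.9,m=40):
    """A,B world points on axis; average colour across branch as function of image offset (mm approx)"""
    a,b=proj(c,A)[0],proj(c,B)[0]; d=(b-a)/np.linalg.norm(b-a); nrm=np.array([-d[1],d[0]])
    tt=np.linspace(t0,t1,m)
    scale=None
    out=[]
    mid=(np.array(A)+np.array(B))/2
    # px per mm at mid perpendicular to view
    depth=(c["R"]@mid+c["t"])[2]; k=c["K"][0,0]/np.linalg.norm(mid-c["C"])/1000
    off=np.linspace(-half,half,n)
    img=c["img"].astype(np.float32)
    X=np.array([[a+(b-a)*t+nrm*o*k for t in tt] for o in off],np.float32)
    S=cv2.remap(img,X[...,0],X[...,1],cv2.INTER_LINEAR)
    return off,S.mean(1),k,S
E
python3 - <<'E'
from prof import *
for n in("side","top"):
    c=cam(n)
    # near-part: axis end m(-111,12.5,71), direction
    a=np.array([.963,-.178,.2]); a/=np.linalg.norm(a)
    E0=np.array([-111,12.5,71.])
    t0,t1=((5,75) if n=="top" else (20,120))
    off,p,k,S=prof(c,w(E0+a*t0),w(E0+a*t1),n=46,half=45,t0=0,t1=1)
    print(n,k)
    for o,v in zip(off,p): 
        if abs(o)<36: print(round(o,1),v.round(0).astype(int).tolist())
E
```

```text
side 0.4042793916545289
-35.0 [104, 103, 97]
-33.0 [104, 103, 97]
-31.0 [105, 104, 97]
-29.0 [106, 105, 98]
-27.0 [107, 106, 99]
-25.0 [105, 104, 98]
-23.0 [100, 99, 92]
-21.0 [90, 87, 82]
-19.0 [75, 71, 66]
-17.0 [62, 58, 54]
-15.0 [56, 52, 47]
-13.0 [56, 51, 47]
-11.0 [57, 52, 47]
-9.0 [57, 51, 46]
-7.0 [58, 51, 46]
-5.0 [59, 52, 47]
-3.0 [58, 51, 47]
-1.0 [58, 52, 46]
1.0 [58, 52, 46]
3.0 [57, 51, 46]
5.0 [56, 50, 46]
7.0 [57, 51, 46]
9.0 [64, 57, 49]
11.0 [80, 70, 57]
13.0 [97, 84, 65]
15.0 [104, 89, 68]
17.0 [104, 88, 67]
19.0 [104, 89, 69]
21.0 [109, 97, 79]
23.0 [124, 116, 102]
25.0 [140, 136, 127]
27.0 [147, 146, 138]
29.0 [145, 144, 137]
31.0 [139, 138, 131]
33.0 [132, 131, 125]
35.0 [125, 124, 119]
top 0.3455745828026833
-35.0 [145, 142, 126]
-33.0 [135, 133, 118]
-31.0 [134, 133, 119]
-29.0 [136, 135, 121]
-27.0 [141, 140, 126]
-25.0 [143, 141, 127]
-23.0 [110, 108, 97]
-21.0 [52, 47, 40]
-19.0 [26, 15, 10]
-17.0 [30, 17, 9]
-15.0 [35, 20, 11]
-13.0 [36, 22, 13]
-11.0 [39, 26, 16]
-9.0 [43, 29, 19]
-7.0 [48, 34, 23]
-5.0 [53, 38, 26]
-3.0 [54, 38, 28]
-1.0 [52, 37, 27]
1.0 [66, 50, 34]
3.0 [99, 81, 50]
5.0 [127, 104, 63]
7.0 [130, 105, 63]
9.0 [127, 102, 61]
11.0 [127, 102, 61]
13.0 [126, 102, 61]
15.0 [125, 101, 60]
17.0 [126, 101, 58]
19.0 [123, 99, 59]
21.0 [119, 100, 69]
23.0 [120, 112, 93]
25.0 [125, 123, 111]
27.0 [127, 126, 114]
29.0 [128, 126, 114]
31.0 [128, 126, 113]
33.0 [126, 125, 112]
35.0 [125, 123, 111]
```

Run:
```python
from m import *
R=tool(65,0); g=w((-90,0,75))+.012*R[:,1]
for d in (.12,.06,0): print(d,move(g-d*R[:,1],R))
```

```text
0.12 ([8.43, 3.02, -4.12, -0.279, 0.0, -0.011], np.float64(16.0))
0.06 ([10.82, 2.17, -9.56, -0.279, 0.0, -0.011], np.float64(16.0))
0 ([13.21, 1.33, -15.0, -0.279, 0.0, -0.011], np.float64(16.0))
```

>>> {"method": "carry_out", "body": {
  "steps": [
    [[4,1.5,-2,-0.14,0,0],[8.4,3,-4.1,-0.279,0,-0.011],[8.4,3,-4.1,-0.279,0,-0.011],[9.6,2.6,-6.8,-0.279,0,-0.011],[10.8,2.2,-9.6,-0.279,0,-0.011],[12,1.75,-12.3,-0.279,0,-0.011],[13.2,1.3,-15,-0.279,0,-0.011],[13.2,1.3,-15,-0.279,0,-0.011],[13.2,1.3,-15,-0.279,0,-0.011],[13.2,1.3,-15,-0.279,0,-0.011]]
  ]
}}

```text
time_s: 10.2
tcp_pos: [0.6207, 0.1173, 0.0664]
ee_rot: [[-0.333, 0.402, 0.853], [-0.943, -0.139, -0.302], [-0.003, -0.905, 0.425]]
wrist_force: [-0.2, 0.3, -0.4]
gripper_width: 1.001
```

Run:
```python
from m import *
s=sense(); print(toM(s["tcp_pos"]),s["joints"],s["wrist_force"])
R=tool(65,0); g=w((-90,0,75))+.012*R[:,1]; print(move(g,R))
c=cam("side"); cv2.imwrite(f"pics/s13.png",cv2.resize(c["img"][120:260,160:330,::-1],None,fx=4,fy=4,interpolation=2))
```

```text
[-85.11152814   0.68385678  66.38233712] [ 21.00592614  21.92886796 -45.63069958  80.73763094 -16.10046324
 -28.04894297] [-0.22801743  0.34709401 -0.38756114]
([-0.01, -0.07, -0.23, -0.002, 0.004, -0.001], np.float64(0.3))
```

View pics/s13.png

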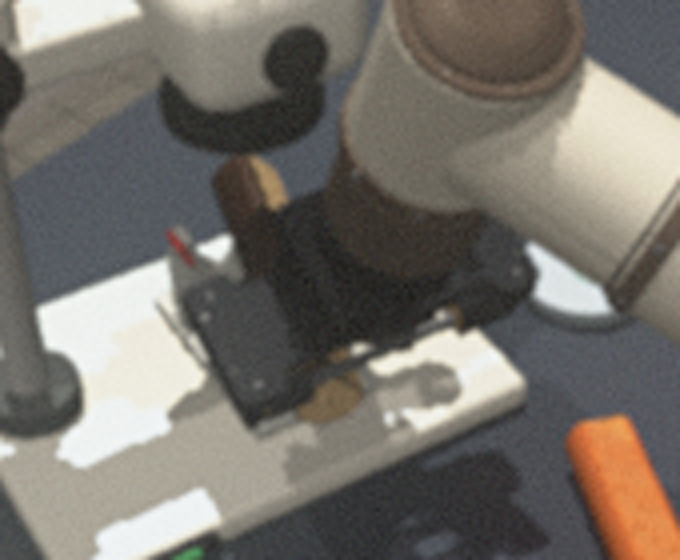

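>>> {"method": "carry_out", "body": {
  "steps": [
    [[0,0,0,0,0,0],[0,0,0,0,0,0],[0,0,0,0,0,0],[0,0,0,0,0,0],[0,0,0,0,0,0]]
  ],
  "fingers": 110
}}

```text
time_s: 10.88
tcp_pos: [0.6202, 0.1163, 0.0645]
ee_rot: [[-0.333, 0.399, 0.854], [-0.943, -0.14, -0.302], [-0.001, -0.906, 0.423]]
wrist_force: [0.1, -0.1, -0.1]
gripper_width: 0.586
```

Run:
```python
from m import *
s=sense(); print(toM(s["tcp_pos"]),s["gripper_width"]*87,s["wrist_force"])
c=cam("side"); cv2.imwrite(f"pics/s14.png",cv2.resize(c["img"][120:260,160:330,::-1],None,fx=4,fy=4,interpolation=2))
```

```text
[-85.25665422  -0.41316068  64.53070542] 51.003138354654084 [ 0.08627331 -0.050497   -0.14342597]
```

View pics/s14.png

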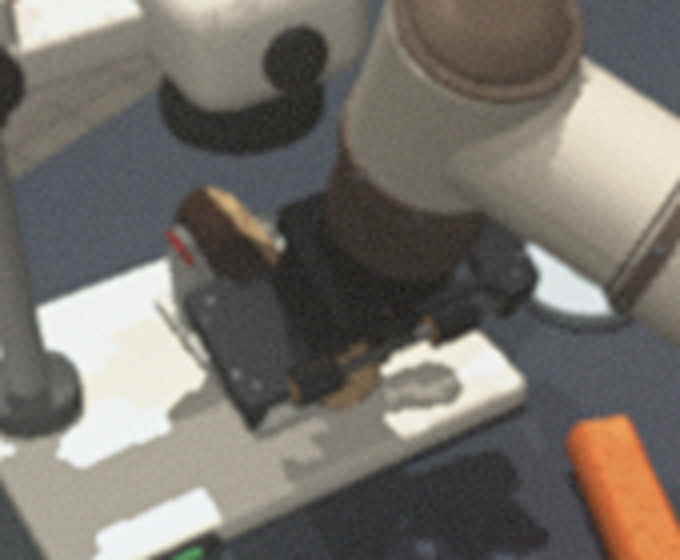

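>>> {"method": "carry_out", "body": {
  "steps": [
    [[-0.4,0.14,0.9,0,0,0],[-0.4,0.14,0.9,0,0,0],[-0.4,0.14,0.9,0,0,0]]
  ]
}}

```text
time_s: 11.3
tcp_pos: [0.6162, 0.1179, 0.0735]
ee_rot: [[-0.333, 0.4, 0.854], [-0.943, -0.14, -0.302], [-0.001, -0.906, 0.423]]
wrist_force: [-0.2, -0.6, -1.0]
gripper_width: 0.571
```

>>> {"method": "carry_out", "body": {
  "steps": [
    [[0,0,0,0,0,0],[0,0,0,0,0,0],[0,0,0,0,0,0],[0,0,0,0,0,0]]
  ],
  "fingers": 255
}}

```text
time_s: 11.8
tcp_pos: [0.6163, 0.118, 0.0735]
ee_rot: [[-0.333, 0.399, 0.854], [-0.943, -0.14, -0.302], [-0.001, -0.906, 0.423]]
wrist_force: [0.3, 0.9, -0.7]
gripper_width: 0.489
```

Run:
```python
from m import *
s=sense(); print(toM(s["tcp_pos"]),s["gripper_width"]*87,s["wrist_force"])
c=cam("side"); cv2.imwrite(f"pics/s15.png",cv2.resize(c["img"][120:260,160:330,::-1],None,fx=4,fy=4,interpolation=2))
```

```text
[-89.53489304  -0.19971757  73.4976058 ] 42.57754757026417 [ 0.27164682  0.87221708 -0.73073909]
```

View pics/s15.png

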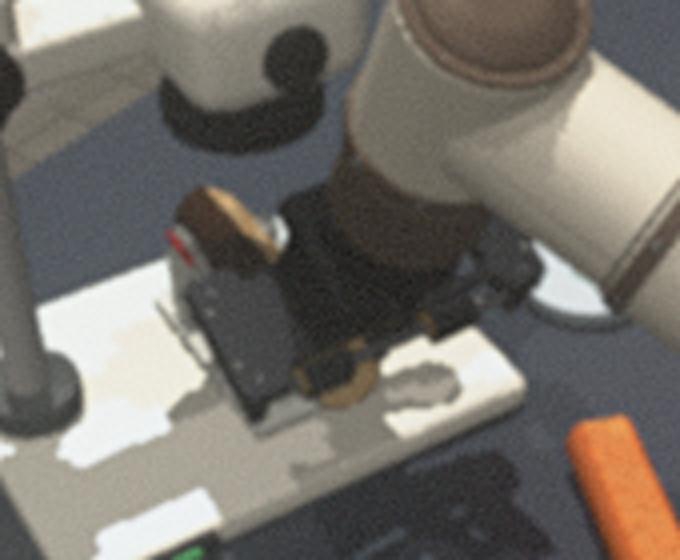

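>>> {"method": "carry_out", "body": {
  "steps": [
    [[-0.05,-0.13,0.01,-0.115,0.041,0],[-0.09,-0.26,0.04,-0.23,0.082,0],[-0.13,-0.38,0.08,-0.346,0.122,0],[-0.17,-0.49,0.14,-0.461,0.163,0],[-0.17,-0.49,0.14,-0.461,0.163,0],[-0.17,-0.49,0.14,-0.461,0.163,0]]
  ]
}}

```text
time_s: 12.6
tcp_pos: [0.6144, 0.1129, 0.0748]
ee_rot: [[-0.294, 0.258, 0.92], [-0.834, -0.539, -0.115], [0.466, -0.802, 0.374]]
wrist_force: [-0.1, 0.9, -0.9]
gripper_width: 0.496
```

Run:
```python
from m import *
s=sense(); print(toM(s["tcp_pos"]),s["gripper_width"]*87,s["wrist_force"],s["joints"])
for n in("side","top"):
  c=cam(n); cv2.imwrite(f"pics/{n}16.png",cv2.resize(c["img"][120:260,160:330,::-1],None,fx=4,fy=4,interpolation=2))
```

```text
[-89.59916928  -5.54495878  74.7795571 ] 43.189466063103794 [-0.07950385  0.86130902 -0.94922978] [ 37.93538033  30.78816933 -31.32737845  50.11455529 -49.54853834
  -1.81684823]
```

View pics/side16.png

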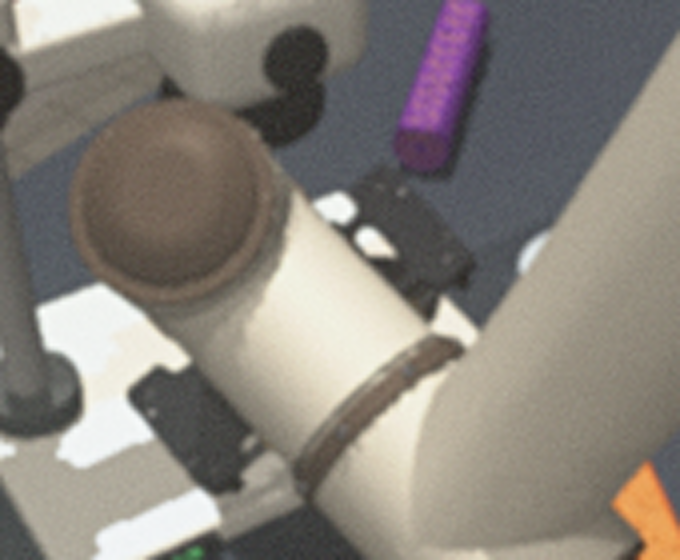

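>>> {"method": "carry_out", "body": {
  "steps": [
    [[0,0,0,0,0,0],[0,0,0,0,0,0],[0,0,0,0,0,0],[0,0,0,0,0,0],[-0.8,1.6,2.4,0,0,0],[-1.6,3.2,4.8,0,0,0],[-2.6,5.2,8,0,0,0],[-7,5,10,0.12,-0.04,0],[-12,4,11,0.25,-0.08,0],[-17,3,12,0.35,-0.12,0],[-20,2,12,0.461,-0.163,0],[-20,2,12,0.461,-0.163,0],[-20,2,12,0.461,-0.163,0]]
  ],
  "fingers": 0
}}

```text
time_s: 14.32
tcp_pos: [0.415, 0.1335, 0.1958]
ee_rot: [[-0.332, 0.401, 0.854], [-0.943, -0.139, -0.302], [-0.002, -0.906, 0.424]]
wrist_force: [-0.1, 0.9, 1.0]
gripper_width: 1.002
```

Run:
```python
from prof import *
s=sense(); print(s["tcp_pos"],toM(s["tcp_pos"]),s["gripper_width"]*87,s["wrist_force"],s["joints"])
for n in("side","top"):
  c=cam(n); cv2.imwrite(f"pics/{n}17.png",cv2.resize(c["img"][120:260,160:330,::-1],None,fx=4,fy=4,interpolation=2))
```

```text
[0.41499051 0.13348834 0.19583589] [-284.45559139  -52.74780888  195.83588708] 87.13306771613915 [-0.05221777  0.91615487  0.96818482] [ 53.90257503  -4.87001558 -51.27612262  37.19239025 -42.16017088
 -11.04122787]
```

View pics/side17.png

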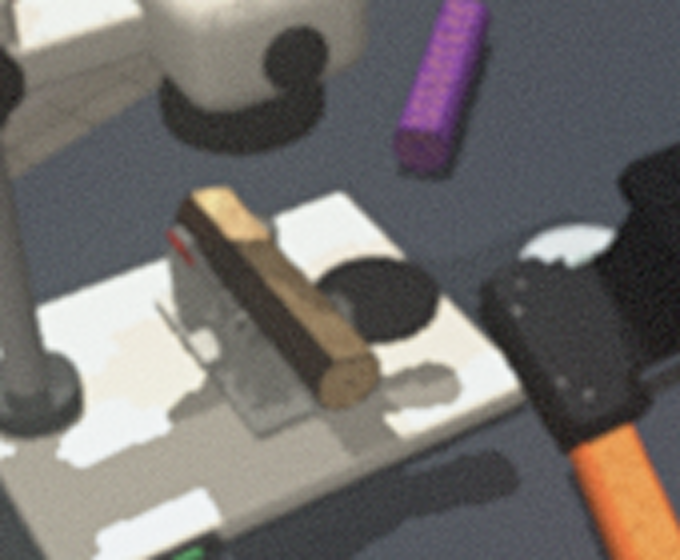

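View pics/top17.png

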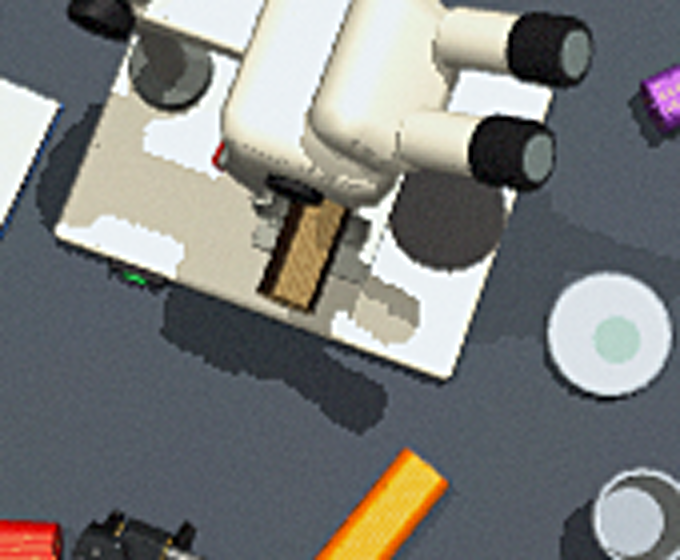

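The branch is reseated in both rests and rolled well toward flat up, with the end face at about (350,380) in the side crop. Next I'll measure the remaining roll from colour profiles.

```bash
cat > roll.py <<'E'
from prof import *
def cross(off,v,th,lo,hi,up):
    idx=[i for i in range(len(off)-1) if lo<=off[i]<hi and ((v[i]<th<=v[i+1]) if up else (v[i]>th>=v[i+1]))]
    return [round(off[i]+(th-v[i])/(v[i+1]-v[i])*(off[i+1]-off[i]),1) for i in idx]
def go(tops=(-108,-60),sides=(-105,60)):
  for n,(x0,x1) in(("side",sides),("top",tops)):
    c=cam(n)
    off,p,k,S=prof(c,w((x0,0,85)),w((x1,0,85)),n=91,half=45,t0=0,t1=1)
    cm=toM(c["C"])-np.array([(x0+x1)/2,0,85]); va=np.degrees(np.arctan2(cm[1],cm[2]))
    print(n,"view angle to +y",va.round(1))
    print([(round(o),)+tuple(v.round(0).astype(int)) for o,v in list(zip(off,p))[15:76:2]])
E
python3 -c "
from roll import *
go()"
```

```text
side view angle to +y 26.6
[(-30, np.int64(109), np.int64(105), np.int64(99)), (-28, np.int64(107), np.int64(102), np.int64(96)), (-26, np.int64(104), np.int64(98), np.int64(92)), (-24, np.int64(94), np.int64(90), np.int64(84)), (-22, np.int64(80), np.int64(77), np.int64(71)), (-20, np.int64(69), np.int64(65), np.int64(60)), (-18, np.int64(64), np.int64(60), np.int64(54)), (-16, np.int64(63), np.int64(58), np.int64(52)), (-14, np.int64(64), np.int64(57), np.int64(52)), (-12, np.int64(64), np.int64(58), np.int64(51)), (-10, np.int64(66), np.int64(59), np.int64(52)), (-8, np.int64(66), np.int64(59), np.int64(52)), (-6, np.int64(65), np.int64(58), np.int64(51)), (-4, np.int64(66), np.int64(59), np.int64(52)), (-2, np.int64(81), np.int64(70), np.int64(59)), (0, np.int64(109), np.int64(94), np.int64(74)), (2, np.int64(134), np.int64(115), np.int64(88)), (4, np.int64(146), np.int64(125), np.int64(94)), (6, np.int64(150), np.int64(127), np.int64(96)), (8, np.int64(149), np.int64(127), np.int64(95)), (10, np.int64(148), np.int64(126), np.int64(95)), (12, np.int64(146), np.int64(124), np.int6
[... 1332 characters left out ...]
64(89)), (4, np.int64(169), np.int64(139), np.int64(84)), (6, np.int64(168), np.int64(138), np.int64(86)), (8, np.int64(165), np.int64(133), np.int64(81)), (10, np.int64(169), np.int64(137), np.int64(84)), (12, np.int64(171), np.int64(140), np.int64(86)), (14, np.int64(158), np.int64(128), np.int64(79)), (16, np.int64(90), np.int64(72), np.int64(43)), (18, np.int64(20), np.int64(14), np.int64(9)), (20, np.int64(32), np.int64(29), np.int64(26)), (22, np.int64(86), np.int64(84), np.int64(75)), (24, np.int64(138), np.int64(136), np.int64(122)), (26, np.int64(146), np.int64(144), np.int64(129)), (28, np.int64(142), np.int64(140), np.int64(125)), (30, np.int64(139), np.int64(137), np.int64(123))]
```

Run:
```python
from m import *
R=tool(65,0); g=w((-88,0,71))
for d in (.1,.05,0): print(d,move(g-d*R[:,1],R))
```

```text
0.1 ([16.27, -0.19, -3.32, 0.0, 0.001, -0.001], np.float64(0.1))
0.05 ([18.26, -0.89, -7.85, 0.0, 0.001, -0.001], np.float64(0.1))
0 ([20.25, -1.6, -12.38, 0.0, 0.001, -0.001], np.float64(0.1))
```

>>> {"method": "carry_out", "body": {
  "steps": [
    [[5.5,0,-1,0,0,0],[11,0,-2,0,0,0],[16.3,-0.2,-3.3,0,0,0],[16.3,-0.2,-3.3,0,0,0],[17.3,-0.55,-5.6,0,0,0],[18.3,-0.9,-7.9,0,0,0],[19.3,-1.25,-10.1,0,0,0],[20.2,-1.6,-12.4,0,0,0],[20.2,-1.6,-12.4,0,0,0],[20.2,-1.6,-12.4,0,0,0]]
  ]
}}

```text
time_s: 15.78
tcp_pos: [0.6168, 0.1169, 0.0716]
ee_rot: [[-0.334, 0.4, 0.854], [-0.943, -0.14, -0.303], [-0.001, -0.906, 0.424]]
wrist_force: [0.7, -0.1, -0.3]
gripper_width: 1.0
```

>>> {"method": "carry_out", "body": {
  "steps": [
    [[0,0,0,0,0,0],[0,0,0,0,0,0],[0,0,0,0,0,0],[0,0,0,0,0,0],[0,0,0,0,0,0],[0,0,0,0,0,0],[0,0,0,0,0,0]]
  ],
  "fingers": 255
}}

```text
time_s: 16.65
tcp_pos: [0.6167, 0.1176, 0.0711]
ee_rot: [[-0.332, 0.4, 0.854], [-0.943, -0.139, -0.301], [-0.002, -0.906, 0.423]]
wrist_force: [-1.6, 3.3, 0.8]
gripper_width: 0.497
```

Run:
```python
from m import *
s=sense(); print(toM(s["tcp_pos"]),s["gripper_width"]*87,s["wrist_force"],s["joints"])
c=cam("side"); cv2.imwrite(f"pics/s18.png",cv2.resize(c["img"][120:260,160:330,::-1],None,fx=4,fy=4,interpolation=2))
```

```text
[-89.05405503  -0.35574586  71.10903036] 43.2098083644317 [-1.57336878  3.30178598  0.76559718] [ 22.21735974  21.30628741 -45.60968791  77.32371067 -16.66176395
 -25.61714443]
```

View pics/s18.png

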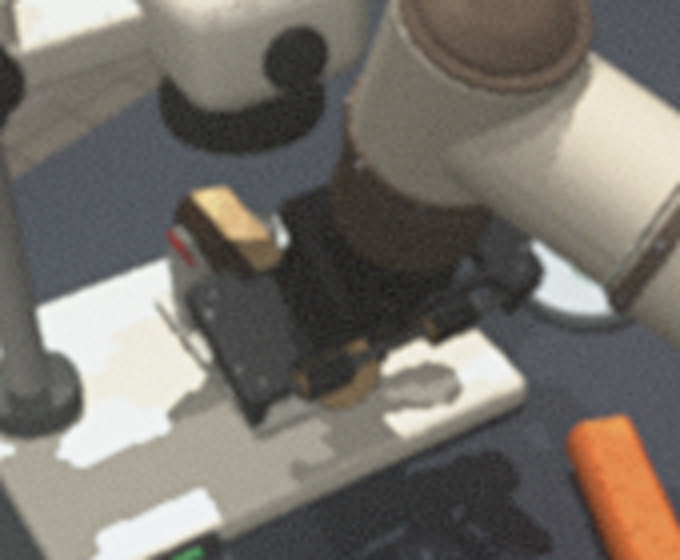

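>>> {"method": "carry_out", "body": {
  "steps": [
    [[-0.05,-0.16,0.01,-0.115,0.041,0],[-0.11,-0.32,0.04,-0.23,0.082,0],[-0.11,-0.32,0.04,-0.23,0.082,0],[-0.11,-0.32,0.04,-0.23,0.082,0]]
  ]
}}

```text
time_s: 17.2
tcp_pos: [0.6157, 0.1144, 0.0713]
ee_rot: [[-0.322, 0.327, 0.888], [-0.916, -0.343, -0.206], [0.238, -0.88, 0.41]]
wrist_force: [0.3, 2.1, 0.7]
gripper_width: 0.496
```

>>> {"method": "carry_out", "body": {
  "steps": [
    [[0,0,0,0,0,0],[0,0,0,0,0,0],[0,0,0,0,0,0],[0,0,0,0,0,0],[-0.8,0.8,2.2,0,0,0],[-1.7,1.7,4.4,0,0,0],[-3.4,3.4,8.8,0,0,0],[-8,3.4,10,0,0,0],[-13,2.5,11,0.1,-0.03,0],[-18,2,12,0.23,-0.082,0],[-20,2,12,0.23,-0.082,0],[-20,2,12,0.23,-0.082,0]]
  ],
  "fingers": 0
}}

```text
time_s: 18.7
tcp_pos: [0.4146, 0.1334, 0.1921]
ee_rot: [[-0.331, 0.401, 0.854], [-0.944, -0.138, -0.301], [-0.003, -0.906, 0.424]]
wrist_force: [0.1, -0.1, 0.7]
gripper_width: 0.997
```

Run:
```python
from roll import *
s=sense(); print(s["tcp_pos"],toM(s["tcp_pos"]),s["wrist_force"],s["joints"])
for n,(x0,x1) in(("side",(-105,60)),("top",(-108,-60))):
    c=cam(n); cv2.imwrite(f"pics/{n}19.png",cv2.resize(c["img"][120:260,160:330,::-1],None,fx=4,fy=4,interpolation=2))
    off,p,k,S=prof(c,w((x0,0,85)),w((x1,0,85)),n=91,half=45,t0=0,t1=1)
    print(n,[(round(o),int(v[0]),int(v[2])) for o,v in list(zip(off,p))[17:74:2]])
```

```text
[0.41456828 0.13343555 0.19211555] [-284.83598337  -52.93851379  192.11554837] [ 0.10545412 -0.09754523  0.74757202] [ 53.77048692  -4.66714329 -51.81085681  37.70498407 -41.46120756
 -11.56611939]
side [(-28, 108, 96), (-26, 104, 91), (-24, 93, 84), (-22, 79, 71), (-20, 69, 59), (-18, 64, 54), (-16, 63, 52), (-14, 63, 51), (-12, 63, 50), (-10, 64, 50), (-8, 75, 56), (-6, 103, 70), (-4, 134, 87), (-2, 152, 97), (0, 157, 101), (2, 156, 100), (4, 157, 100), (6, 158, 101), (8, 158, 101), (10, 156, 99), (12, 155, 98), (14, 154, 97), (16, 146, 92), (18, 130, 87), (20, 117, 92), (22, 121, 110), (24, 129, 124), (26, 132, 129), (28, 133, 131)]
top [(-28, 182, 161), (-26, 182, 161), (-24, 167, 148), (-22, 100, 85), (-20, 27, 16), (-18, 31, 11), (-16, 84, 40), (-14, 162, 87), (-12, 202, 109), (-10, 195, 103), (-8, 194, 103), (-6, 188, 98), (-4, 188, 100), (-2, 191, 103), (0, 189, 99), (2, 194, 103), (4, 189, 98), (6, 187, 98), (8, 185, 97), (10, 173, 92), (12, 99, 52), (14, 26, 11), (16, 17, 3), (18, 19, 6), (20, 38, 28), (22, 88, 76), (24, 137, 121), (26, 145, 129), (28, 141, 125)]
```

View pics/side19.png

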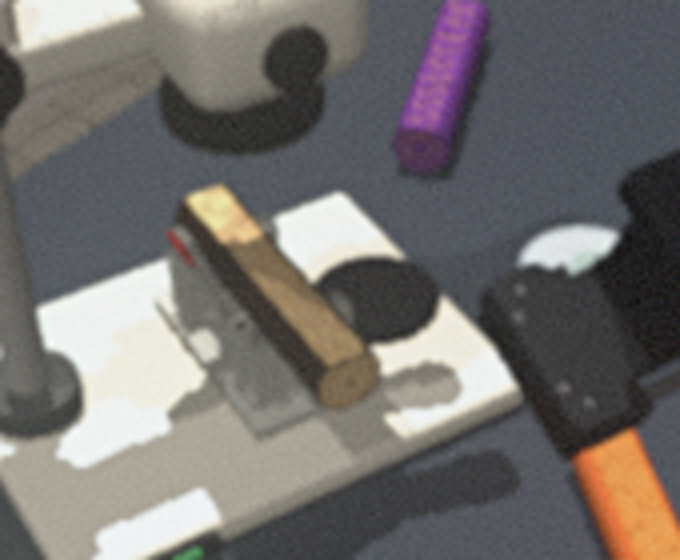

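View pics/top19.png

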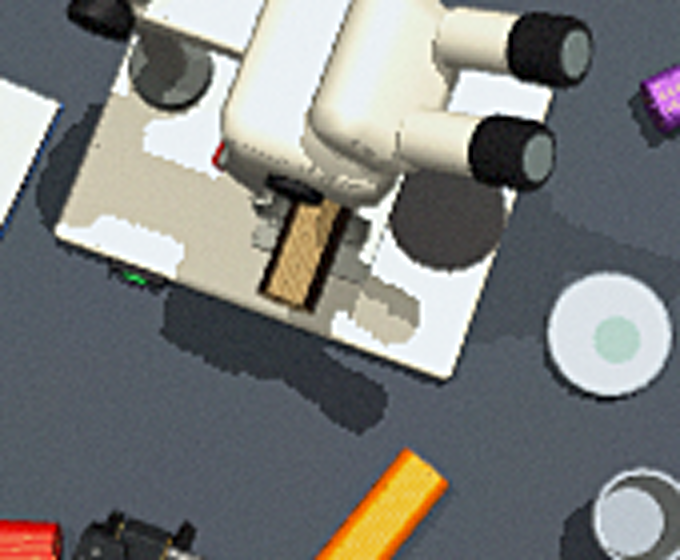

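Roll now reads within about 1° of level in both views (top +0.4°, side −0.6°), and the branch is free in both rests. Next is the strap, which I'll push with closed, leaning fingers.

```bash
cat > strap.py <<'E'
from m import *
AL=38
def tip(q,r=48,off=4,hy=15,hz=8,x=-42):
    u=np.array([-np.cos(q),np.sin(q)]); n=np.array([np.sin(q),np.cos(q)])
    h=off+hy*abs(n[0])+hz*abs(n[1]); c=np.array([41,106])+r*u+h*n
    return np.array([x,c[0],c[1]])
def tcp(t,R): return w(t)-.014*R[:,1]
E
python3 - <<'E'
from strap import *
R=tool(AL,0)
for nm,t in(("A",(-150,105,170)),("B",(-120,105,150)),("C",tip(2.5))): print(nm,np.round(t,1),move(tcp(t,R),R))
for q in (2.5,2.2,1.9,1.6,1.3,1,.7,.4,.2,0): print(q,tip(q).round(1))
E
```

```text
A [-150  105  170] ([16.8, 10.66, -1.33, -0.158, -0.442, -0.002], np.float64(26.9))
B [-120  105  150] ([19.63, 9.66, -3.33, -0.158, -0.442, -0.002], np.float64(26.9))
C [-42.   91.1 119.2] ([26.52, 5.74, -6.41, -0.158, -0.442, -0.002], np.float64(26.9))
2.5 [-42.   91.1 119.2]
2.2 [-42.   86.1 132.5]
1.9 [-42.   76.2 144.7]
1.6 [-42.   61.6 153.4]
1.3 [-42.   48.  157.8]
1 [-42.   32.7 157.7]
0.7 [-42.   17.  152.1]
0.4 [-42.    3.5 140.5]
0.2 [-42.   -3.1 130.1]
0 [-42.  -7. 118.]
```

>>> {"method": "carry_out", "body": {
  "steps": [
    [[4,3,0,-0.04,-0.11,0],[9,6,0,-0.08,-0.22,0],[13,9,-0.7,-0.12,-0.33,0],[16.8,10.7,-1.3,-0.158,-0.442,0],[16.8,10.7,-1.3,-0.158,-0.442,0],[16.8,10.7,-1.3,-0.158,-0.442,0],[16.8,10.7,-1.3,-0.158,-0.442,0]]
  ],
  "fingers": 255
}}

```text
time_s: 19.68
tcp_pos: [0.5833, 0.2405, 0.1792]
ee_rot: [[-0.334, 0.742, 0.581], [-0.943, -0.263, -0.206], [-0.0, -0.616, 0.787]]
wrist_force: [0.3, -0.0, -0.6]
gripper_width: 0.289
```

Run:
```python
from strap import *
s=sense();R=tool(AL,0); print(toM(s["tcp_pos"]),s["joints"],s["gripper_width"])
for nm,t in(("A",(-150,105,170)),("B",(-120,105,150)),("C",tip(2.5))): print(nm,np.round(t,1),move(tcp(t,R),R))
for n in("side","top"):
  c=cam(n); cv2.imwrite(f"pics/{n}20.png",cv2.resize(c["img"][60:280,90:350,::-1],None,fx=3,fy=3,interpolation=2)[:600])
```

```text
[-161.49761417  104.33474941  179.15177422] [ 39.41465756  16.78454461 -49.98528519 100.97144619 -43.37191794
 -60.55216718] 0.2886821610167597
A [-150  105  170] ([0.07, 0.05, -0.05, -0.0, -0.001, -0.0], np.float64(0.1))
B [-120  105  150] ([2.89, -0.95, -2.05, -0.0, -0.001, -0.0], np.float64(0.1))
C [-42.   91.1 119.2] ([9.78, -4.87, -5.13, -0.0, -0.001, -0.0], np.float64(0.1))
```

View pics/side20.png

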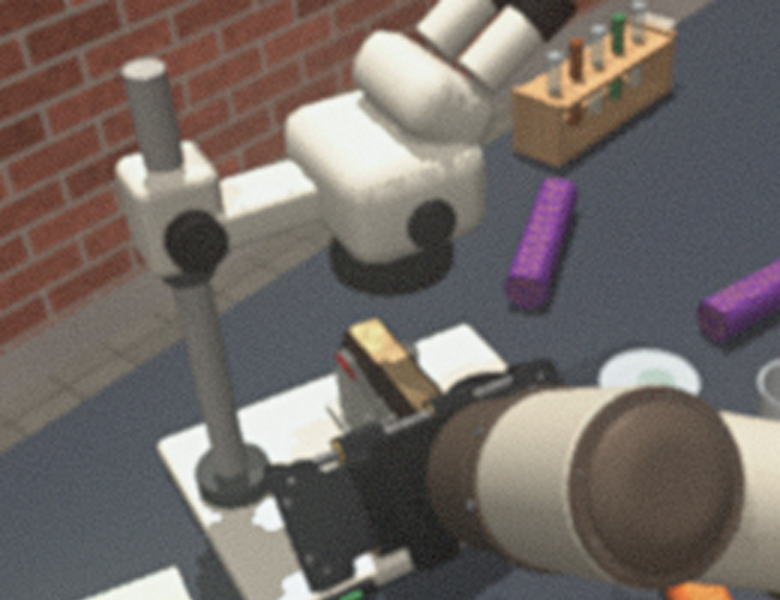

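View pics/top20.png

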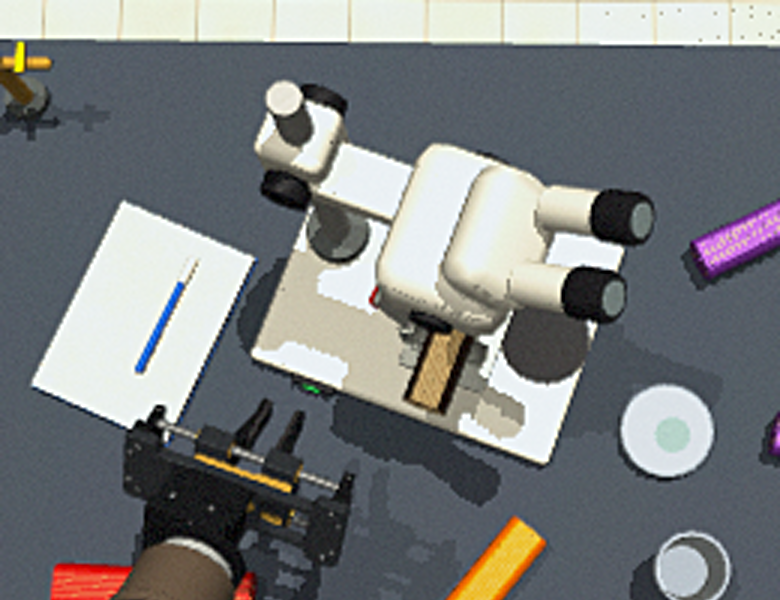

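>>> {"method": "carry_out", "body": {
  "steps": [
    [[2.9,-0.95,-2,0,0,0],[6,-2.6,-3.5,0,0,0],[9.8,-4.85,-5.1,0,0,0],[9.8,-4.85,-5.1,0,0,0],[9.8,-4.85,-5.1,0,0,0],[9.8,-4.85,-5.1,0,0,0]]
  ]
}}

```text
time_s: 20.52
tcp_pos: [0.6805, 0.1986, 0.1336]
ee_rot: [[-0.341, 0.735, 0.586], [-0.94, -0.273, -0.206], [0.009, -0.621, 0.783]]
wrist_force: [0.5, -0.2, -0.1]
gripper_width: 0.007
```

Run:
```python
from strap import *
s=sense();R=tool(AL,0); print(toM(s["tcp_pos"]+.014*np.array(s["ee_rot"])[:,1]),s["joints"],s["gripper_width"],s["wrist_force"])
print(move(tcp(tip(2.5),R),R))
P=s["tcp_pos"];Y=np.array(s["ee_rot"])[:,1]
for n in("side","top"):
  c=cam(n); im=cv2.resize(c["img"][110:250,120:310,::-1],None,fx=4,fy=4,interpolation=2)
  q=(proj(c,P+.014*Y)[0]-[120,110]+.5)*4-.5; cv2.circle(im,tuple(int(v) for v in q),3,(0,255,0),-1)
  cv2.imwrite(f"pics/{n}21.png",im)
```

```text
[-44.92096392  97.09234714 124.94555093] [ 24.58510927  24.98791337 -43.57554534 117.57417205 -38.64479621
 -64.92304191] 0.006839223924423349 [ 0.45118046 -0.16711871 -0.12044002]
([0.06, -0.68, -0.58, 0.006, -0.01, 0.008], np.float64(0.8))
```

View pics/side21.png

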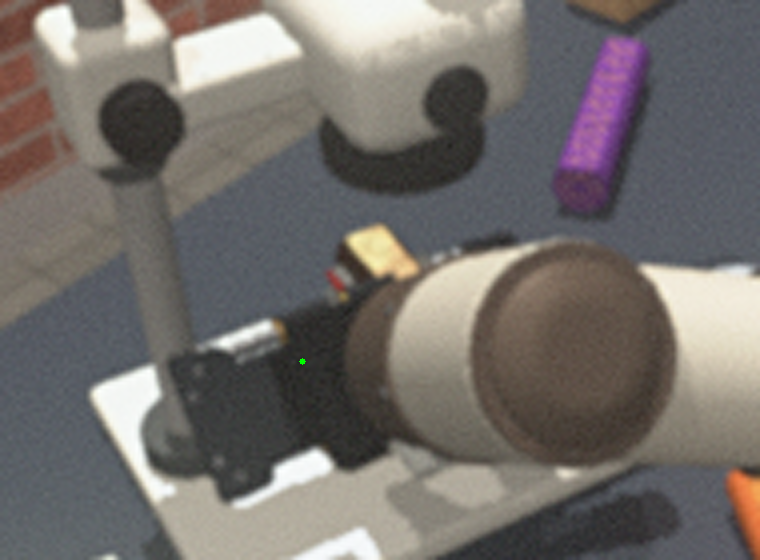

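View pics/top21.png

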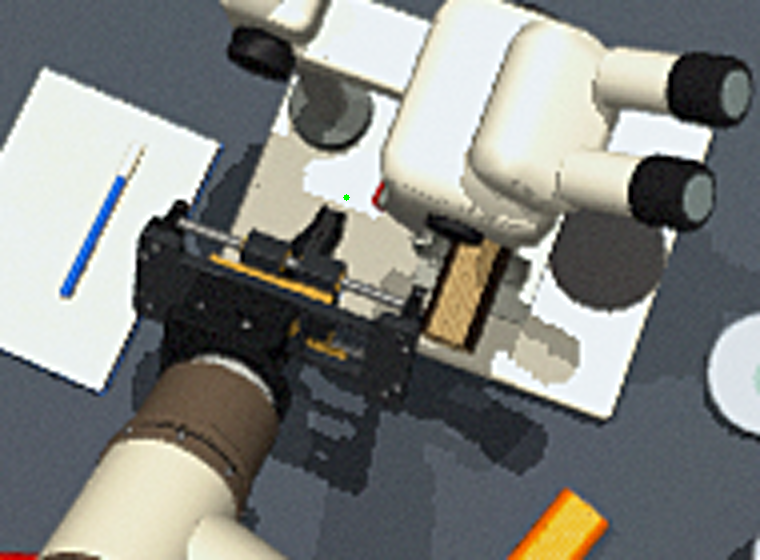

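Run:
```python
from strap import *
R=tool(42,0,-15); s=sense()
f=lambda t:move(w(t),R)[0]
print("C'",f((-60,102,125)),move(w((-60,102,125)),R)[1]); print("C",f((-43,97,122)))
for q in (2.2,1.9,1.6,1.3,1,.7,.4,.2,0):
    t=tip(q,hy=10,off=3,x=-43); print(q,t.round(0),f(t)[:3])
```

```text
C' [-0.25, 0.58, -0.85, 0.037, 0.052, -0.254] 15.0
C [1.19, -0.46, -1.15, 0.037, 0.052, -0.254]
2.2 [-43.  82. 136.] [0.69, -1.87, 0.2]
1.9 [-43.  71. 147.] [0.31, -2.93, 1.3]
1.6 [-43.  56. 154.] [-0.19, -4.36, 2.01]
1.3 [-43.  42. 156.] [-0.63, -5.61, 2.27]
1 [-43.  28. 155.] [-1.1, -6.93, 2.14]
0.7 [-43.  14. 149.] [-1.57, -8.25, 1.53]
0.4 [-43.   2. 138.] [-1.97, -9.38, 0.43]
0.2 [-43.  -3. 128.] [-2.17, -9.93, -0.54]
0 [-43.  -7. 117.] [-2.28, -10.26, -1.65]
```

>>> {"method": "carry_out", "body": {
  "steps": [
    [[-0.25,0.6,-0.5,0.018,0.026,-0.127],[-0.25,0.6,-0.85,0.037,0.052,-0.254],[-0.25,0.6,-0.85,0.037,0.052,-0.254],[1.2,-0.4,-1.1,0.037,0.052,-0.254],[1.2,-0.4,-1.1,0.037,0.052,-0.254],[1.2,-0.4,-1.1,0.037,0.052,-0.254]]
  ]
}}

```text
time_s: 21.38
tcp_pos: [0.6934, 0.1921, 0.1219]
ee_rot: [[-0.569, 0.61, 0.551], [-0.823, -0.423, -0.38], [0.001, -0.67, 0.743]]
wrist_force: [-0.5, -0.8, -0.0]
gripper_width: 0.008
```

Run:
```python
from strap import *
R=tool(42,0,-15); s=sense(); print(toM(s["tcp_pos"]),s["joints"],s["wrist_force"])
f=lambda t:move(w(t),R)
print(f((-43,97,122)))
for q in (2.2,1.9,1.6,1.3,1,.7,.4,.2,0):
    t=tip(q,hy=10,off=3,x=-43); print(q,t.round(0),f(t)[0][:3])
P=s["tcp_pos"];Y=np.array(s["ee_rot"])[:,1]
for n in("side","top"):
  c=cam(n); im=cv2.resize(c["img"][110:250,120:310,::-1],None,fx=4,fy=4,interpolation=2)
  for d in(0,.014):
    q=(proj(c,P+d*Y)[0]-[120,110]+.5)*4-.5; cv2.circle(im,tuple(int(v) for v in q),2,(0,255,0),-1)
  cv2.imwrite(f"pics/{n}22.png",im)
```

```text
[-41.56247922  95.4683427  121.87005708] [ 33.93658323  29.29306477 -36.24936289  87.4241722  -43.81736852
 -56.07960841] [-0.46728218 -0.75826509 -0.03917189]
([-0.08, 0.19, 0.01, 0.0, -0.001, 0.003], np.float64(0.2))
2.2 [-43.  82. 136.] [-0.58, -1.22, 1.36]
1.9 [-43.  71. 147.] [-0.96, -2.28, 2.47]
1.6 [-43.  56. 154.] [-1.47, -3.71, 3.17]
1.3 [-43.  42. 156.] [-1.91, -4.95, 3.43]
1 [-43.  28. 155.] [-2.38, -6.28, 3.3]
0.7 [-43.  14. 149.] [-2.84, -7.6, 2.7]
0.4 [-43.   2. 138.] [-3.24, -8.73, 1.6]
0.2 [-43.  -3. 128.] [-3.44, -9.28, 0.62]
0 [-43.  -7. 117.] [-3.56, -9.61, -0.49]
```

View pics/top22.png

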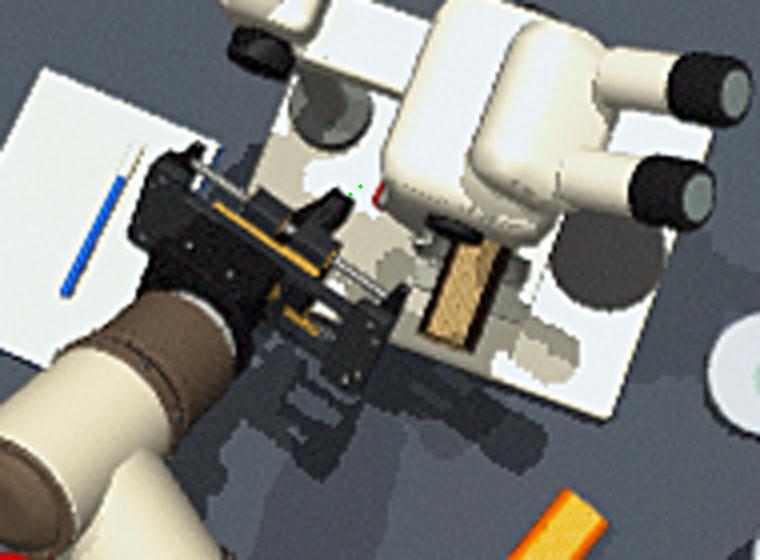

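View pics/side22.png

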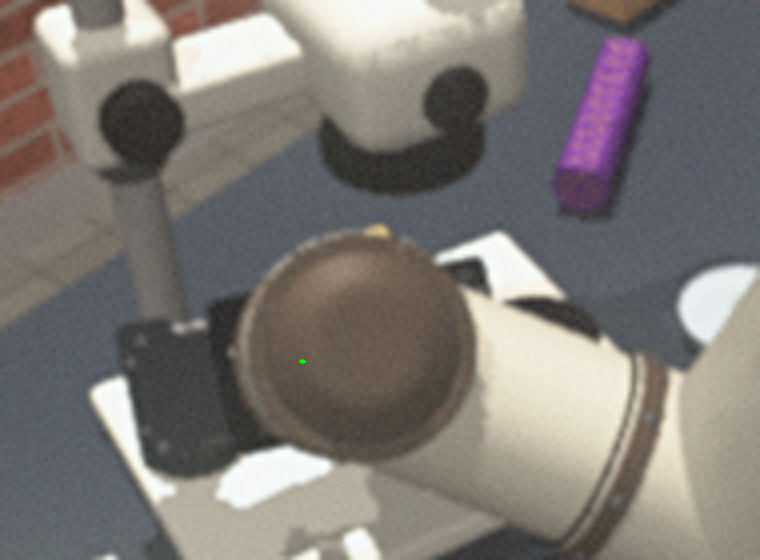

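>>> {"method": "carry_out", "body": {
  "steps": [
    [[-0.4,-1.3,1.4,0,0,0],[-0.8,-2.3,2.5,0,0,0],[-1.05,-3,2.85,0,0,0],[-1.3,-3.8,3.2,0,0,0],[-1.5,-4.4,3.3,0,0,0],[-1.7,-5,3.4,0,0,0],[-1.7,-5,3.4,0,0,0]]
  ]
}}

```text
time_s: 22.35
tcp_pos: [0.6762, 0.1429, 0.1558]
ee_rot: [[-0.569, 0.611, 0.551], [-0.823, -0.423, -0.38], [0.001, -0.67, 0.743]]
wrist_force: [0.1, 0.4, -0.5]
gripper_width: 0.003
```

Run:
```python
from strap import *
R=tool(42,0,-15); s=sense(); print(toM(s["tcp_pos"]),s["joints"],s["wrist_force"])
for q in (1.3,1,.7,.4,.2,0):
    t=tip(q,hy=10,off=3,x=-41); print(q,t.round(0),move(w(t),R)[0][:3])
for n in("side","top"):
  c=cam(n); im=cv2.resize(c["img"][110:250,120:310,::-1],None,fx=4,fy=4,interpolation=2)
  cv2.imwrite(f"pics/{n}23.png",im)
```

```text
[-41.3284596   43.29635337 155.83744838] [ 30.27415362  23.68272163 -40.2305811   88.94890285 -42.30941083
 -53.62856099] [ 0.05635102  0.42391651 -0.47940892]
1.3 [-41.  42. 156.] [0.0, -0.1, 0.04]
1 [-41.  28. 155.] [-0.47, -1.42, -0.09]
0.7 [-41.  14. 149.] [-0.94, -2.74, -0.7]
0.4 [-41.   2. 138.] [-1.34, -3.87, -1.8]
0.2 [-41.  -3. 128.] [-1.53, -4.42, -2.77]
0 [-41.  -7. 117.] [-1.65, -4.75, -3.88]
```

View pics/top23.png

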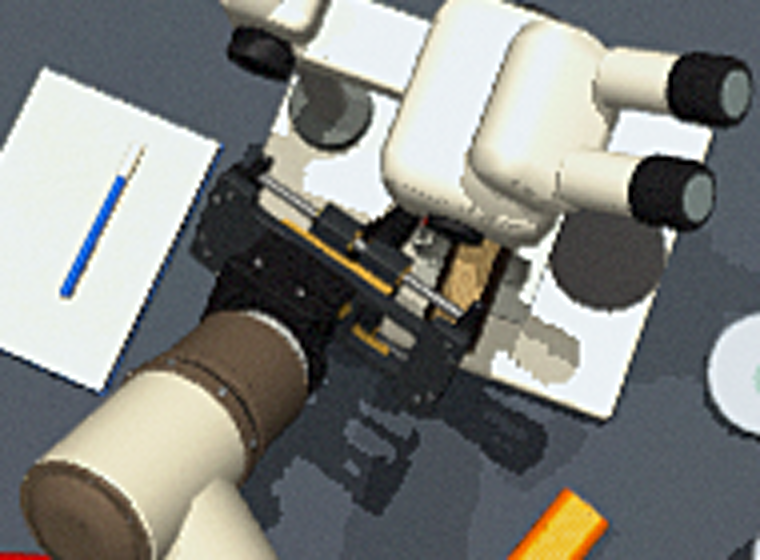

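View pics/side23.png

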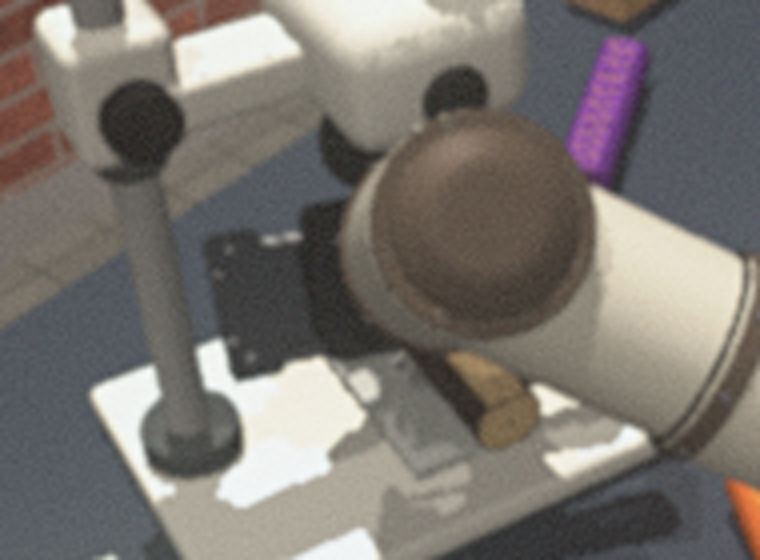

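The red pad has moved from (378,195) to (422,222) in the top crop, so the strap is swinging over ahead of the finger. I'll continue along the arc.

>>> {"method": "carry_out", "body": {
  "steps": [
    [[-0.25,-0.7,0,0,0,0],[-0.47,-1.42,-0.1,0,0,0],[-0.7,-2.1,-0.35,0,0,0],[-0.94,-2.75,-0.7,0,0,0],[-1.15,-3.3,-1.2,0,0,0],[-1.34,-3.87,-1.8,0,0,0],[-1.53,-4.4,-2.8,0,0,0],[-1.65,-4.75,-3.4,0,0,0],[-1.65,-4.75,-3.4,0,0,0]]
  ]
}}

```text
time_s: 23.58
tcp_pos: [0.6597, 0.0954, 0.1212]
ee_rot: [[-0.569, 0.61, 0.552], [-0.823, -0.423, -0.38], [0.001, -0.67, 0.742]]
wrist_force: [0.7, -0.0, -0.6]
gripper_width: 0.004
```

Run:
```python
from strap import *
s=sense(); print(toM(s["tcp_pos"]),s["joints"],s["wrist_force"])
for n in("side","top"):
  c=cam(n); im=cv2.resize(c["img"][110:250,120:310,::-1],None,fx=4,fy=4,interpolation=2)
  cv2.imwrite(f"pics/{n}24.png",im)
```

```text
[-41.10455418  -6.9497094  121.20719754] [ 22.16888172  23.70211466 -46.23304539 103.63485617 -39.766722
 -63.19193809] [ 0.70369543 -0.04808908 -0.55112376]
```

View pics/side24.png

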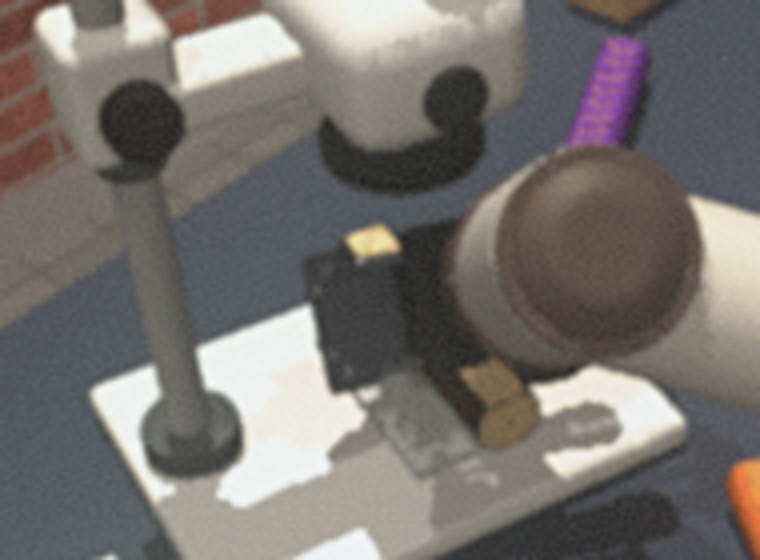

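View pics/top24.png

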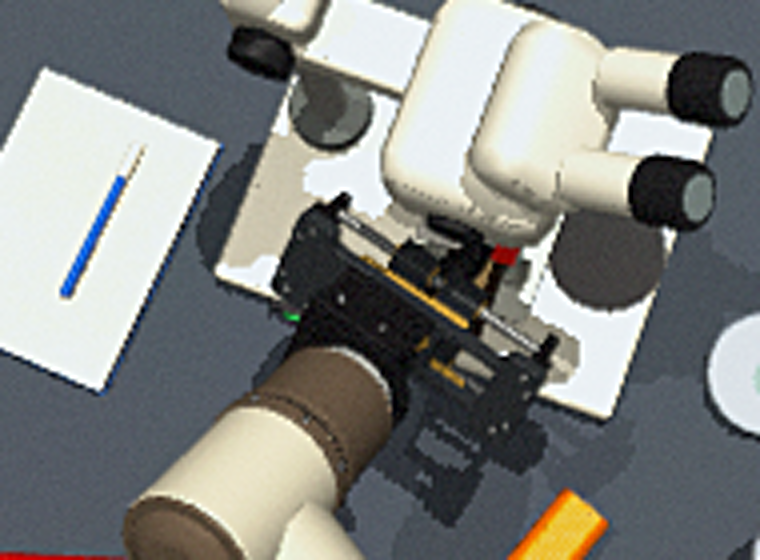

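>>> {"method": "carry_out", "body": {
  "steps": [
    [[0,0,-0.2,0,0,0],[0,0,-0.4,0,0,0],[0,0,-0.5,0,0,0],[0,0,-0.5,0,0,0]]
  ]
}}

```text
time_s: 24.18
tcp_pos: [0.66, 0.0964, 0.1168]
ee_rot: [[-0.567, 0.611, 0.552], [-0.823, -0.422, -0.38], [0.0, -0.67, 0.743]]
wrist_force: [-0.8, 0.8, -0.3]
gripper_width: 0.008
```

>>> {"method": "carry_out", "body": {
  "steps": [
    [[0,0,-0.15,0,0,0],[0,0,-0.3,0,0,0],[0,0,-0.3,0,0,0],[0,0,-0.3,0,0,0]]
  ]
}}

```text
time_s: 24.68
tcp_pos: [0.6598, 0.0962, 0.1137]
ee_rot: [[-0.568, 0.611, 0.552], [-0.823, -0.422, -0.38], [0.001, -0.67, 0.742]]
wrist_force: [-0.8, -0.8, -0.1]
gripper_width: 0.0
```

>>> {"method": "carry_out", "body": {
  "steps": [
    [[0,0,-0.15,0,0,0],[0,0,-0.3,0,0,0],[0,0,-0.3,0,0,0]]
  ]
}}

```text
time_s: 25.05
tcp_pos: [0.6598, 0.0962, 0.1107]
ee_rot: [[-0.568, 0.611, 0.552], [-0.823, -0.422, -0.38], [0.001, -0.67, 0.742]]
wrist_force: [-1.4, -0.2, 1.0]
gripper_width: 0.006
```

Run:
```python
from strap import *
s=sense(); print(toM(s["tcp_pos"]),s["wrist_force"])
for n,x0,y0 in(("side",180,150),("top",200,135)):
  c=cam(n); im=cv2.resize(c["img"][y0:y0+80,x0:x0+100,::-1],None,fx=7,fy=7,interpolation=2)
  for X,col in ((w((-45,-26,113)),(0,255,0)),(w((-45,-35,113)),(255,0,0)),(w((-45,-17,113)),(255,0,0))):
    q=(proj(c,X)[0]-[x0,y0]+.5)*7-.5; cv2.circle(im,tuple(int(v) for v in q),2,col,-1)
  cv2.imwrite(f"pics/{n}25.png",im)
```

```text
[-41.20963098  -6.17795572 110.65454918] [-1.3968269  -0.18284618  1.01545259]
```

View pics/top25.png

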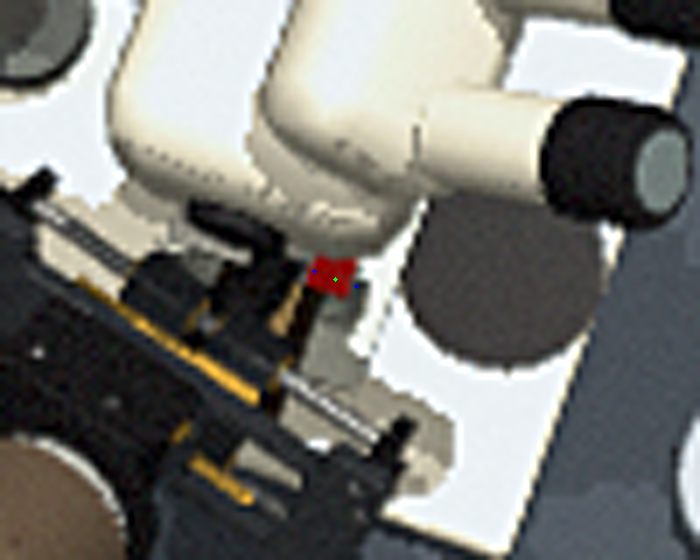

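>>> {"method": "carry_out", "body": {
  "steps": [
    [[0,0,-0.15,0,0,0],[0,0,-0.3,0,0,0],[0,0,-0.3,0,0,0]]
  ]
}}

```text
time_s: 25.52
tcp_pos: [0.6598, 0.0962, 0.1077]
ee_rot: [[-0.568, 0.611, 0.552], [-0.823, -0.422, -0.38], [0.001, -0.67, 0.742]]
wrist_force: [0.1, -0.5, 0.3]
gripper_width: 0.002
```

>>> {"method": "carry_out", "body": {
  "steps": [
    [[0,0,-0.15,0,0,0],[0,0,-0.3,0,0,0],[0,0,-0.3,0,0,0]]
  ]
}}

```text
time_s: 25.9
tcp_pos: [0.6598, 0.0962, 0.1046]
ee_rot: [[-0.568, 0.611, 0.552], [-0.823, -0.422, -0.38], [0.001, -0.67, 0.742]]
wrist_force: [-0.2, -0.6, 1.1]
gripper_width: 0.004
```

Run:
```python
from strap import *
s=sense(); print(toM(s["tcp_pos"]),s["wrist_force"])
P=s["tcp_pos"]
for n,x0,y0 in(("side",180,150),("top",220,155)):
  c=cam(n); im=cv2.resize(c["img"][y0:y0+60,x0:x0+80,::-1],None,fx=9,fy=9,interpolation=2)
  for X,col in ((P,(0,255,0)),):
    q=(proj(c,X)[0]-[x0,y0]+.5)*9-.5; cv2.circle(im,tuple(int(v) for v in q),2,col,-1)
  cv2.imwrite(f"pics/{n}26.png",im)
```

```text
[-41.22895751  -6.15536376 104.58195659] [-0.19796263 -0.6366241   1.14569082]
```

View pics/top26.png

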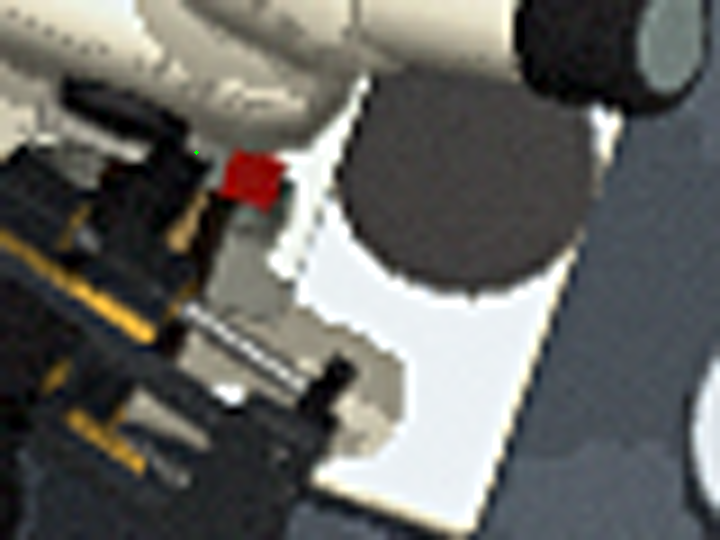

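View pics/side26.png

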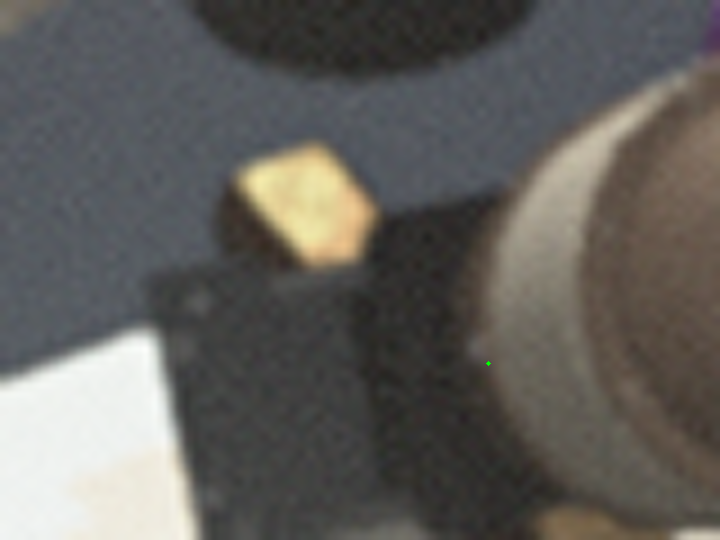

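>>> {"method": "carry_out", "body": {
  "steps": [
    [[0,0,-0.15,0,0,0],[0,0,-0.3,0,0,0],[0,0,-0.3,0,0,0]]
  ]
}}

```text
time_s: 26.38
tcp_pos: [0.6603, 0.0961, 0.1032]
ee_rot: [[-0.568, 0.613, 0.55], [-0.823, -0.423, -0.379], [-0.0, -0.668, 0.744]]
wrist_force: [-3.8, 0.0, 5.1]
gripper_width: 0.002
```

>>> {"method": "carry_out", "body": {
  "steps": [
    [[0,0,-0.1,0,0,0],[0,0,-0.15,0,0,0],[0,0,-0.15,0,0,0],[0,0,0.6,0,0,0],[-0.6,0.2,2,0,0,0],[-3,1.5,5,0,0,0],[-7,4,7,0,0,0],[-12,6,8,0,0,0],[-17,6,8,0,0,0],[-17,6,8,0,0,0]]
  ]
}}

```text
time_s: 27.62
tcp_pos: [0.4876, 0.1573, 0.1818]
ee_rot: [[-0.564, 0.612, 0.554], [-0.826, -0.418, -0.378], [0.001, -0.671, 0.742]]
wrist_force: [0.1, 0.7, -0.1]
gripper_width: 0.009
```

Run:
```python
from strap import *
s=sense(); print(toM(s["tcp_pos"]),s["wrist_force"],s["joints"])
for n,x0,y0 in(("side",180,150),("top",200,135)):
  c=cam(n); im=cv2.resize(c["img"][y0:y0+80,x0:x0+100,::-1],None,fx=7,fy=7,interpolation=2)
  cv2.imwrite(f"pics/{n}27.png",im)
```

```text
[-223.97703462   -6.07041828  181.7510959 ] [ 0.08126777  0.65897195 -0.11188827] [ 51.31863376   9.86154194 -55.84220239  73.08819991 -50.625503
 -57.89369286]
```

View pics/side27.png

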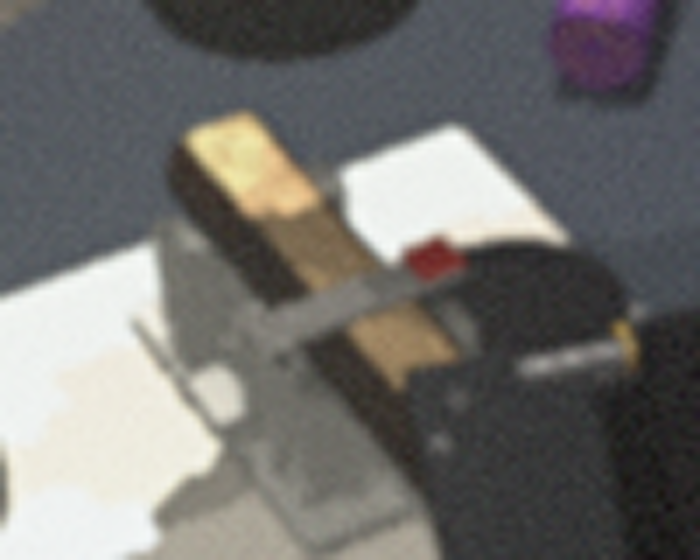

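View pics/top27.png

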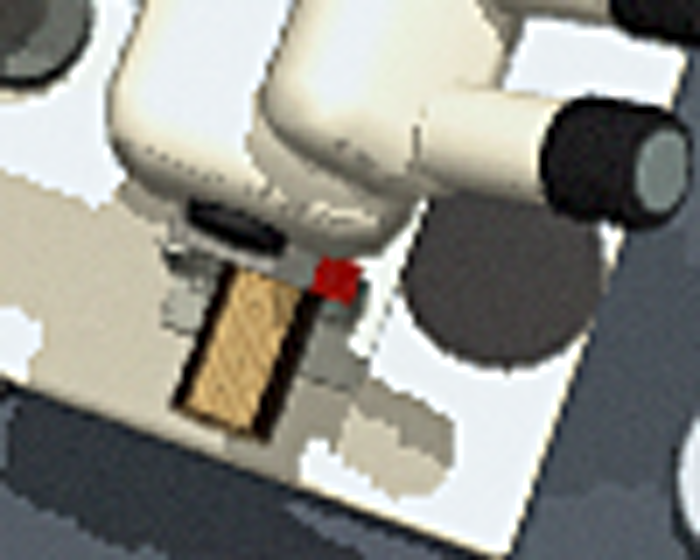

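The strap lies across the flat, with the red pad at (435,258) in the side crop and (337,280) in the top crop. I'll move the arm further off and measure the strap angle and the roll.

>>> {"method": "carry_out", "body": {
  "steps": [
    [[-3,4,3,0,0,0],[-5,8,6,0,0,0],[-7,13,8,0,0,0],[-8,18,9,0,0,0],[-8,18,9,0,0,0],[-8,18,9,0,0,0]]
  ]
}}

```text
time_s: 28.48
tcp_pos: [0.4105, 0.3356, 0.271]
ee_rot: [[-0.569, 0.61, 0.551], [-0.822, -0.424, -0.38], [0.002, -0.67, 0.743]]
wrist_force: [-0.3, 0.1, 0.3]
gripper_width: 0.003
```

```bash
cat > chk.py <<'E'
from roll import *
import sys
cs={}
pc={}
for n in("side","top"):
    c=cs[n]=cam(n); hsv=cv2.cvtColor(c["img"],cv2.COLOR_RGB2HSV)
    m=(((hsv[...,0]<8)|(hsv[...,0]>172))&(hsv[...,1]>130)&(hsv[...,2]>60)).astype(np.uint8)
    q=proj(c,w((-45,-26,112)))[0]; y0,x0=int(q[1]),int(q[0]); mm=np.zeros_like(m); mm[y0-15:y0+15,x0-15:x0+15]=m[y0-15:y0+15,x0-15:x0+15]
    M_=cv2.moments(mm,True); pc[n]=(M_["m10"]/M_["m00"],M_["m01"]/M_["m00"]); print(n,"red px",M_["m00"],np.round(pc[n],2),"pred q=0",q.round(2),
      "q=.12",proj(c,w((-45,41-67*np.cos(.12)+7*np.sin(.12),106+67*np.sin(.12)+7*np.cos(.12))))[0].round(2))
print("pad tri",[toM(a).round(1) if np.size(a)>1 else a for a in tri(cs["side"],pc["side"],cs["top"],pc["top"])],"expect q=0: -45,-26,113")
for n,(x0,x1) in(("side",(-105,60)),("side",(-25,75)),("top",(-108,-65))):
    c=cs[n]; off,p,k,S=prof(c,w((x0,0,85)),w((x1,0,85)),n=91,half=45,t0=0,t1=1)
    print(n,[(round(o),int(v[0])) for o,v in list(zip(off,p))[17:74:2]])
    cv2.imwrite(f"pics/{n}{sys.argv[1]}.png",cv2.resize(c["img"][120:260,160:330,::-1],None,fx=4,fy=4,interpolation=2))
E
python3 chk.py 28; python3 -c "
from m import *
s=sense();print(s['tcp_pos'],s['wrist_force'])"
```

```text
side red px 19.0 [241.68 186.53] pred q=0 [241.5  185.61] q=.12 [240.89 182.99]
top red px 36.0 [247.61 174.67] pred q=0 [247.49 174.56] q=.12 [247.01 173.81]
pad tri [array([-44.7, -26.3, 108.7]), np.float64(0.0003463013135931096)] expect q=0: -45,-26,113
side [(-28, 115), (-26, 112), (-24, 100), (-22, 84), (-20, 73), (-18, 70), (-16, 72), (-14, 72), (-12, 72), (-10, 73), (-8, 82), (-6, 106), (-4, 134), (-2, 150), (0, 154), (2, 154), (4, 155), (6, 156), (8, 156), (10, 155), (12, 153), (14, 153), (16, 146), (18, 130), (20, 117), (22, 117), (24, 122), (26, 126), (28, 127)]
side [(-28, 120), (-26, 118), (-24, 108), (-22, 92), (-20, 78), (-18, 74), (-16, 75), (-14, 74), (-12, 72), (-10, 73), (-8, 83), (-6, 109), (-4, 142), (-2, 163), (0, 168), (2, 168), (4, 170), (6, 173), (8, 173), (10, 173), (12, 173), (14, 174), (16, 169), (18, 153), (20, 136), (22, 135), (24, 145), (26, 152), (28, 157)]
top [(-28, 186), (-26, 189), (-24, 174), (-22, 102), (-20, 24), (-18, 30), (-16, 85), (-14, 163), (-12, 201), (-10, 195), (-8, 194), (-6, 188), (-4, 190), (-2, 190), (0, 188), (2, 194), (4, 191), (6, 193), (8, 191), (10, 176), (12, 100), (14, 27), (16, 17), (18, 19), (20, 39), (22, 89), (24, 138), (26, 147), (28, 142)]
[0.41047415 0.33465323 0.27127172] [-0.43231223 -0.13617699 -0.08965509]
```

View pics/side28.png

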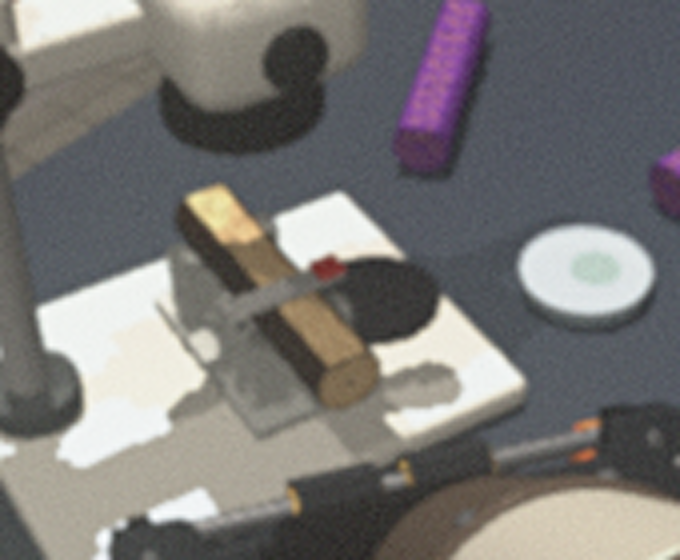

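```bash
python3 -c "
from station import ticket
print(ticket.finish_job())"
```

```text
the job is handed in; nothing more can be done
None
```

I rolled the branch flat-up in two grip-and-roll strokes, let it go, pushed the keeper strap over and down with the closed fingers, and handed the job in at about 28.5 s. No verdict came back.

**What went wrong on the way:** my first grasp was too shallow. The fingertips appeared about 14–15 mm short of where the description puts them, and one joint was at its limit. The fingers slid over the top of the branch and pried its far end up and sideways onto the lip of the far rest. I estimated its mid-point at about 91 mm, under the 115 mm limit, but did not measure it continuously. A deeper second grasp put it back in both rests before I rolled it.

**Last checks:**
- **Roll:** after release the planed face read +0.4° off level in the top view and −0.6° in the side view. The colour profiles were unchanged after the strap came down.
- **Strap:** the red pad's place in both pictures matches fully down to within about 1 pixel. Triangulating it gave a height of 108.7 mm against 113 mm expected. That 4 mm disagreement is below the expected height, so it does not suggest a raised strap. The downward push met a firm stop at about 5 N.
- **Surroundings:** the wrist force never read above about 6 N, I saw no sign of the head being bumped, and the arm finished clear of everything. The dish, beaker and notebook showed no visible movement in the pictures, but I did not measure their final positions.

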